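Empty the creamer insert and nest it for washing

TASK

Lift the blue insert bin holding the creamer pods straight up out of the organiser, keeping it level until it is clear, then tip both pods out of it into the white bowl. After that lower the emptied bin gently into the matching empty blue bin, facing the same way, without pressing or jamming it, and let go. Leave the white sugar bin in its well, the bowl and empty bin about where they are, and the other things on the table undisturbed.

Things in the scene. Friction and masses are not known exactly. Their poses are not given: they have to be found in the camera images.
- creamer_bin: blue tapered open bin, 60 mm tall, walls 2.4 mm, about 0.12 kg, starts in one well of the organiser holding the two pods. Origin: centre of the flat underside (80 mm in x by 46 in y); z up, -x is the sloping front (pouring) end. Sides and back lean out 8 degrees, the front 45, so the rim runs from x = -100 to +48 and y = -31 to +31 mm
- creamer_bin_grip (a point): middle of the creamer bin between its two flat upright grip pads (bin frame x = 0, y = 0, z = 48 mm). The pads are on the +y and -y sides, 64 mm apart outside, x = -23 to +23, z = 37 to 60 mm. Under them along each side is a shoulder strip, z = 34 to 37 mm, x = -67 to +37 mm, 65 mm over both
- creamer_bin_lip (a point): middle of the top edge of the creamer bin's sloping front wall, the lip that pods pour over (bin frame x = -100, y = 0, z = 60 mm). The inside is slippery: pods slide out over the lip once the bin is tipped 60 to 70 degrees or more, front end down
- spare_bin: empty blue bin, same shape and axes as the creamer bin, about 0.12 kg, loose on the table. The emptied bin nests in it facing the same way: its shoulder strips come to rest on this bin's rim, its underside then 26 mm above this bin's underside, with about 1 mm play sideways and to the back (+x) and 20 mm to the front (-x)
- sugar_bin: white insert bin of the same shape with two sugar sticks packed in it (they stand up to about 85 mm above the table), in the other well of the organiser; stays there
- organiser: fixed bamboo frame, 142 (x) by 176 (y) mm, 34 mm tall, low walls round two wells. Origin on the table, under the bins' x = 0, midway between the wells; z up, -x is the front. Bins stand on its 3 mm base plate at y = +49 and -49 mm, x = 0, facing -x, with 1.5 to 2 mm play at the frame's top edge; they rise 29 mm above the frame, 34 mm apart at the rim
- pod0: white creamer pod, 37 mm across, 20 mm high, origin at the centre of its underside, starts in the front half of the creamer bin
- pod1: second creamer pod, the same, starts in the rear half of the creamer bin
- bowl: white round bowl, loose, 0.4 kg, 150 mm across the rim, 50 mm high, origin at the centre of its underside
- syrup: small brown dropper bottle, 34 mm across, 102 mm tall, origin under its centre; a bystander between the bowl and the spare bin
- cinnamon: spice jar with a yellow cap, 42 mm across, 96 mm tall, origin under its centre; a bystander left of the organiser; beyond it to the left stand the coffee machine (from x = 0.57, y = 0.30 m on, 0.34 m tall) and farther left the ice maker (from y = 0.46 m on)
- soda_can: drinks can, 53 mm across, 134 mm tall, origin under its centre; a bystander to the right; behind and right of it stands the tall fridge, its front at about x = 0.48 m, its near side at about y = -0.13 m, 0.5 m or more tall: swing in past it with the arm drawn back
Not all that is in view belongs to the job. What is shaped like the pod0 but black or red is not meant.

How it is judged:
On the way, in this order (a step that is already met when the one before it is completed fails the run):
1. the creamer bin is lifted level, with both pods in it, clear above the organiser (z of creamer_bin in the frame of organiser above 0.038 m and angle between creamer_bin's own z axis and vertical below 0.25 rad and horizontal distance between creamer_bin and organiser below 0.1 m and distance between each of pod0, pod1 and creamer_bin below 0.085 m), for 0.1 s.
2. the bin is tipped over the bowl (angle between creamer_bin's own z axis and vertical above 0.75 rad and horizontal distance between creamer_bin_lip and bowl below 0.13 m), for 0.05 s.
3. both pods lie in the bowl (horizontal distance between each of pod0, pod1 and bowl below 0.07 m and height (world z) of each of pod0, pod1 below 0.06 m), for 0.2 s.
At the end, for the whole second after the job is handed in: The creamer bin is nested in the upright spare bin, same way round (0.12 rad), underside 20 to 32 mm above the other, centres within 25 mm; both pods lie in the upright bowl within 70 mm of its axis; the sugar bin is within 12 mm of its start; all released and at rest (all of step 3 and horizontal distance between creamer_bin and spare_bin below 0.025 m and z of creamer_bin in the frame of spare_bin between 0.02 and 0.032 m and angle between the x axis of creamer_bin and the x axis of spare_bin, either way round below 0.12 rad and angle between each of spare_bin, bowl's own z axis and vertical below 0.1 rad and height (world z) of spare_bin between -0.01 and 0.01 m and height (world z) of bowl below 0.01 m and distance of sugar_bin from where it was at the start of the episode below 0.012 m and linear speed of creamer_bin below 0.03 m/s and linear speed of each of pod0, pod1 below 0.05 m/s); the robot touches nothing.
It fails at once if the creamer bin is tipped more than 0.25 rad while still in the organiser (angle between creamer_bin's own z axis and vertical above 0.25 rad and z of creamer_bin in the frame of organiser below 0.034 m and horizontal distance between creamer_bin and organiser below 0.1 m).
It fails at once if the two blue bins are pressed or dropped together with more than 30 N (contact force between creamer_bin and spare_bin above 30 N).
It fails at once if the sugar bin is pulled up or tilted (distance of sugar_bin from where it was at the start of the episode above 0.02 m or angle between sugar_bin's own z axis and vertical above 0.2 rad).
It fails at once if the bowl or the spare bin is shoved more than 50 mm (distance of any of bowl, spare_bin from where it was at the start of the episode above 0.05 m).
It fails at once if a bystander is moved more than 20 mm or knocked over (distance of any of syrup, cinnamon, soda_can from where it was at the start of the episode above 0.02 m or angle between any of syrup, cinnamon, soda_can's own z axis and vertical above 0.35 rad).
It also fails if it takes over 58 s, if anything falls off the work surface, if the arm or the gripper's body presses on something with over 40 N, if the wrist force passes 120 N, or if a joint passes its speed limit or range.

ROBOT

A 6-joint arm with a two-finger parallel gripper is mounted at the origin on a cart in front of the work surface, level with it; the furniture and walls round the work are solid. World frame = base frame: x ahead of the robot, y to its left, z up, the work surface at z = 0. Lengths are in m, angles in rad, forces in N, time in s.
With the tool pointing down it reaches from about 0.15 to 0.775 m from the base axis. Payload 6.1 kg.
Tool frame: the origin (TCP) lies between the finger pads; the fingertips stand 25 mm ahead of it and the grasp point (between the pads) lies 6 mm ahead of it; z points along the fingers, y is the line along which they close (so a half turn about z gives the same grasp; the last joint's range is limited). The gripper opens to 85 mm and grips with 20 to 120 N. Pads are 22 mm wide; open, the fingers measure 114 mm over their backs; the gripper's body (76 mm by 85 mm) begins 54 mm behind the grasp point. The pads swing forward as they close: fully open they stand 13 mm farther back than shut.
Start: joints at [-1.135, 0.126, -0.04, 1.405, 0, 1.571], TCP at [0.222, -0.476, 0.256] pointing down, gripper open.
Joint ranges: [-2.72, 2.72], [-0.95, 1.95], [-1.27, 1.35], [-1.78, 2.02], [-1.46, 1.47], [-3.14, 3.14]. Speed limits (rad/s): [2.39, 2.39, 3.01, 3.14, 3.14, 3.14].

INTERFACE

Orientations are given as a 3x3 rotation matrix whose columns are the frame's x, y, z axes.
In Python, from bench import r, optics gives the robot as it stands.
- The arm moves only by the tool drive_tool, never from a script. Its argument "targets" is text: rows parted by semicolons, each of 5 numbers parted by spaces: the shift along the tool's x, y, z in mm, then the turn about the tool's z in degrees, then the opening, from 0 (shut) to 1 (fully open). In form: x y z twist claw; .... A call has 1 to 20 rows; each row shifts and turns the commanded pose from where the row before left it, along the tool's axes as they then stand; what a row does not reach is not made up. A row lasts 1/12 s, in which the tool goes at most 41.7 mm and 7.16 degrees, less where a joint would pass 70% of its speed; a pose out of reach is approached as far as the arm can. A call with a gripper value outside its range is refused whole. The fingers move at their own pace and stop on an object; the grip force is fixed at half the most. Time passes only in rows, so rows that do not move let the fingers close. It gives the time, the measured TCP pose, the force, the opening and the grip force at its end, in the units of the state.
- r.state(): the state, without advancing time (a new reading comes with each control period).
- optics.get_image(name): name is "scene" or "top" or "wrist"; returns (picture, depth): 400x640x3 uint8, blue, green, red; 400x640 float32, m along the optical axis (not along the pixel's ray), 0 where there is no reading.
- optics.camera_model(name): a dict with "fov_y" (degrees; the focal length in pixels is half the picture's height over the tangent of half this angle, whatever the lens; pixels are square), "cx", "cy" (the principal point, pixels), "extrinsics" (4x4, takes a point from world to camera coordinates); the wrist camera has in their place "tool_from_camera" (4x4, takes a point from camera to tool coordinates, whose origin is the TCP and whose axes are the flange's). Camera axes: x right, y down, z forward; pixel columns grow to the right and rows downward; lengths in m; the calibration is good to about 2 mm. A picture is of the moment at which its call begins: read the wrist's pose just before it. camera_model takes no time and is no camera call.
- r.close_job(): hands the job in; it is judged then, once.
The state is a dict: "t": time; "joints": joint angles; "joint_vel": joint speeds; "joint_efforts": joint torques, N m; "position": TCP position; "eef_rot": TCP orientation; "wrist_force": force on the tool from outside, world axes, zero at the start; "moment": the same for the moment, N m; "grip_width": finger opening in m; "finger_force": force on a finger pad.
Only numpy, scipy, OpenCV 4.12 (cv2) and the standard library are available. Lean on these libraries where they do the work, as an engineer would, in place of code of your own. Each camera call takes 0.05 s, during which the arm holds its last target. There are 200 camera calls.

## Working session

There is one attempt and no reset: what is moved stays moved. The work goes in short steps, Python scripts to look and compute and a tool call to move; the robot and the scene stay as the last step left them, time stands still between calls to the robot, and variables do not carry over. Pictures are saved under pics/ and viewed, at most 10 in all, crops included, and the job is handed in when it is done.

Besides the shell and the picture viewer there is one more tool, called after "Call:" as name(argument=value, ...) on one line, values as JSON. drive_tool: Moves the arm, as the interface text tells. Its arguments: {"type":"object","properties":{"targets":{"type":"string"}},"required":["targets"]}

```bash
ls; mkdir -p pics; cat > h.py <<'E'
import numpy as np, cv2
from bench import r, optics
def cam(n):
    m=optics.camera_model(n); f=200/np.tan(np.radians(m["fov_y"])/2); return m,f
def pts(n,d,T=None):
    m,f=cam(n); v,u=np.mgrid[0:400,0:640]
    P=np.stack([(u-m["cx"])/f*d,(v-m["cy"])/f*d,d,np.ones_like(d)],-1)
    if T is None: T=np.linalg.inv(np.array(m["extrinsics"]))
    return (P@T.T)[...,:3]
E
python3 - <<'E'
from h import *
s=r.state(); print(s)
for n in ("top","scene"):
    im,d=optics.get_image(n); cv2.imwrite(f"pics/{n}0.png",im); np.save(f"{n}0.npy",d); m=optics.camera_model(n); print(n,m)
m=optics.camera_model("wrist");print(m)
E
```

```text
pics
{'t': 0.0, 'joints': array([-1.13503421e+00,  1.26361992e-01, -4.06259936e-02,  1.40540758e+00,
        1.52919155e-06,  1.57081406e+00]), 'joint_vel': array([ 0.00069955, -0.00018718,  0.00095968, -0.00105401,  0.00060469,
       -0.00081748]), 'joint_efforts': array([ 2.32903062e-06, -4.35913253e+01,  3.52923810e+01,  1.71691307e-02,
       -5.92400966e-06,  4.30465519e-06]), 'position': array([ 0.22144279, -0.47559243,  0.25552966]), 'eef_rot': array([[ 9.06556101e-01,  4.22084803e-01, -6.73655144e-04],
       [ 4.22085341e-01, -9.06554941e-01,  1.45043417e-03],
       [ 1.50082369e-06, -1.59923991e-03, -9.99998721e-01]]), 'wrist_force': array([-0.05383566,  0.16604172,  0.70083036]), 'moment': array([-0.00064227, -0.01397598, -0.04207631]), 'finger_force': 0.0, 'grip_width': 0.08547205649086821}
top {'fov_y': 43.019754306504, 'cx': 320.2944446451847, 'cy': 201.31020891376275, 'extrinsics': array([[-0.01704084, -0.9998193 ,  0.00842422,  0.05446845],
       [-0.99734991,  0.01640153, -0.07088124,  0.61051859],
       [ 0.07073026, -0.00960978, -0.99744919,  1.18338677],
     
[... 242 characters left out ...]

       [-3.87675202e-01,  5.45039096e-01, -7.43397822e-01,
         2.46912714e-01],
       [ 4.31453476e-01, -6.05382886e-01, -6.68849355e-01,
         7.44164600e-01],
       [ 0.00000000e+00,  0.00000000e+00,  0.00000000e+00,
         1.00000000e+00]])}
{'fov_y': 61.58774204586791, 'cx': 317.75004917692604, 'cy': 199.12257869678535, 'tool_from_camera': array([[-6.50332787e-05, -9.56199657e-01, -2.92715241e-01,
         7.35563270e-02],
       [ 9.99998777e-01, -5.19655754e-04,  1.47536375e-03,
         4.33140663e-04],
       [-1.56285347e-03, -2.92714787e-01,  9.56198521e-01,
        -1.17548688e-01],
       [ 0.00000000e+00,  0.00000000e+00,  0.00000000e+00,
         1.00000000e+00]])}
```

View pics/top0.png

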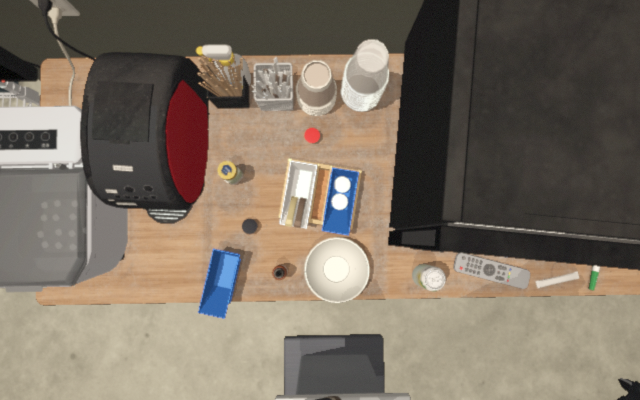

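View pics/scene0.png

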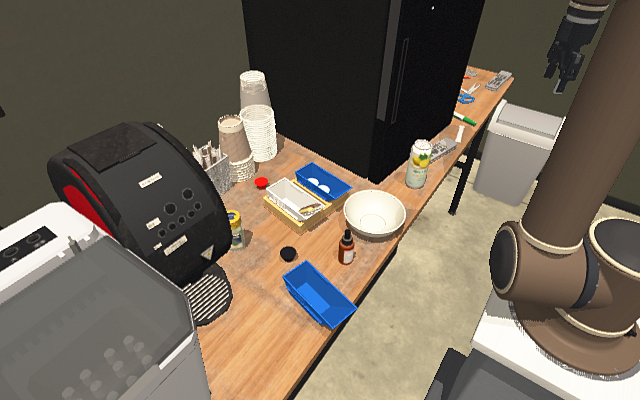

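The top view shows the loaded blue bin at (342,200) with two white pods at (342,185) and (340,202). The sugar bin is at (299,195), the bowl at (337,269) and the empty blue bin at (220,284). Bystanders are syrup (280,271), cinnamon (229,172) and the can (431,278). The red (313,136) and black (250,226) pods are decoys. Next I'll measure from the top view.

```bash
cat >> h.py <<'E'
def ray(n,uv,z,T=None):
    m,f=cam(n); 
    if T is None: T=np.linalg.inv(np.array(m["extrinsics"]))
    uv=np.atleast_2d(uv); D=np.stack([(uv[:,0]-m["cx"])/f,(uv[:,1]-m["cy"])/f,np.ones(len(uv))],-1)@T[:3,:3].T
    o=T[:3,3]; return o+D*((z-o[2])/D[:,2])[:,None]
def wristT(s):
    T=np.eye(4);T[:3,:3]=s["eef_rot"];T[:3,3]=s["position"]; return T@np.array(optics.camera_model("wrist")["tool_from_camera"])
def blue(im,lo=80):
    h=cv2.cvtColor(im,cv2.COLOR_BGR2HSV); return cv2.inRange(h,(100,120,lo),(125,255,255))
E
python3 - <<'E'
from h import *
im=cv2.imread("pics/top0.png"); d=np.load("top0.npy"); P=pts("top",d)
n,l,st,c=cv2.connectedComponentsWithStats(blue(im,40))
for i in range(1,n):
    if st[i,4]<150: continue
    q=P[l==i]; print("blue",st[i],"z pct",np.percentile(q[:,2],[1,50,95,99]).round(3))
    top=q[q[:,2]>np.percentile(q[:,2],99)-0.012]
    R=cv2.minAreaRect(np.float32(top[:,:2]*1000)); print(" rim(mm)",np.array(cv2.boxPoints(R)).round(0).tolist(),np.round(R[1]),len(top))
# objects by height in windows
for nm,(u0,v0,u1,v1),zl in [("bowl",(300,235,375,302),.035),("syrup",(268,255,297,285),.03),("cinn",(214,155,250,190),.05),("can",(405,255,450,300),.06),("org+bins",(270,150,365,238),.02),("pods",(325,172,356,212),.0)]:
    q=P[v0:v1,u0:u1].reshape(-1,3); q=q[q[:,2]>zl]; R=cv2.minAreaRect(np.float32(q[:,:2]*1000)); (e,er)=cv2.minEnclosingCircle(np.float32(q[:,:2]*1000))
    print(nm,"c",np.round(R[0]),"size",np.round(R[1]),"ang",round(R[2],1),"circ",np.round(e),round(er),"zmax",q[:,2].max().round(3))
h=cv2.cvtColor(im,cv2.COLOR_BGR2HSV); w=cv2.inRange(h,(0,0,190),(180,60,255))[172:212,325:356]
n,l,st,c=cv2.connectedComponentsWithStats(w)
for i in range(1,n):
    if st[i,4]>50: print("pod",c[i]+[325,172],st[i,4],ray("top",c[i]+[325,172],.026).round(3))
E
```

```text
blue [ 322  168   36   67 1181] z pct [0.004 0.041 0.065 0.069]
 rim(mm) [[509.0, -11.0], [672.0, -53.0], [689.0, 14.0], [526.0, 56.0]] [ 69. 168.] 272
blue [ 199  249   42   69 1837] z pct [-0.001  0.027  0.062  0.066]
 rim(mm) [[328.0, 293.0], [526.0, 56.0], [628.0, 141.0], [430.0, 378.0]] [133. 309.] 365
bowl c [454.   9.] size [150. 148.] ang 3.3 circ [457.  13.] 81 zmax 1.223
syrup c [483. 105.] size [ 31. 131.] ang 43.6 circ [481. 103.] 66 zmax 1.223
cinn c [602. 169.] size [270.  42.] ang 47.3 circ [611. 161.] 135 zmax 1.223
can c [469. -82.] size [296.  53.] ang 72.3 circ [475. -84.] 148 zmax 1.223
org+bins c [613.  48.] size [176. 174.] ang 79.7 circ [625.  46.] 114 zmax 1.223
pods c [600.   3.] size [ 82. 161.] ang 81.2 circ [601.  11.] 87 zmax 1.223
pod [340.58865248 192.95508274] 423 [[ 0.63  -0.004  0.026]]
```

Call:
drive_tool(targets="0 0 -40 0 1;0 0 -40 0 1;0 0 -40 0 1;0 0 -40 0 1;0 0 -40 0 1;0 0 -40 0 1")

```text
t: 0.6
position: [0.2213, -0.4752, 0.4977]
eef_rot: [[0.907, 0.422, 0.0], [0.422, -0.907, -0.0], [-0.0, 0.0, -1.0]]
wrist_force: [0.4, -0.9, 1.3]
grip_width: 0.0855
finger_force: 0.0
```

Call:
drive_tool(targets="0 0 -40 0 1;0 0 -40 0 1;0 0 -40 0 1;0 0 -40 0 1;0 0 -40 0 1;0 0 -40 0 1;0 0 -40 0 1;0 0 -40 0 1")

```text
t: 1.27
position: [0.1904, -0.4089, 0.6118]
eef_rot: [[0.907, 0.411, 0.098], [0.422, -0.882, -0.21], [0.0, 0.232, -0.973]]
wrist_force: [-0.7, 0.3, -0.6]
grip_width: 0.0853
finger_force: 0.0
```

```bash
python3 - <<'E'
from h import *
im=cv2.imread("pics/top0.png"); d=np.load("top0.npy"); P=pts("top",d); P[d==0]=np.nan
n,l,st,c=cv2.connectedComponentsWithStats(blue(im,40))
for i in range(1,n):
    if st[i,4]<150: continue
    q=P[l==i]; q=q[np.isfinite(q[:,0])]; top=q[q[:,2]>.045]
    R=cv2.minAreaRect(np.float32(top[:,:2]*1000)); print(" rim(mm)",np.array(cv2.boxPoints(R)).round(0).tolist(),np.round(R[0]),np.round(R[1]),R[2],len(top))
for nm,(u0,v0,u1,v1),zl in [("bowl",(300,235,375,302),.035),("syrup",(268,255,297,285),.03),("cinn",(214,155,250,190),.05),("can",(405,255,450,300),.06),("org+bins",(270,150,365,238),.02)]:
    q=P[v0:v1,u0:u1].reshape(-1,3); q=q[(q[:,2]>zl)&(q[:,2]<.2)]; R=cv2.minAreaRect(np.float32(q[:,:2]*1000)); (e,er)=cv2.minEnclosingCircle(np.float32(q[:,:2]*1000))
    print(nm,"c",np.round(R[0]),"size",np.round(R[1]),"ang",round(R[2],1),"circ",np.round(e),round(er),"zmax",q[:,2].max().round(3))
s=r.state();print(s["joints"].round(3),s["position"].round(3),s["eef_rot"].round(3))
E
```

```text
rim(mm) [[531.0, -18.0], [675.0, -43.0], [686.0, 17.0], [542.0, 43.0]] [609.  -0.] [ 61. 146.] 79.84821319580078 503
 rim(mm) [[348.0, 263.0], [490.0, 229.0], [505.0, 290.0], [363.0, 325.0]] [427. 277.] [ 64. 146.] 76.44959259033203 525
bowl c [451.  10.] size [148. 148.] ang 42.7 circ [456.  10.] 79 zmax 0.065
syrup c [448. 141.] size [31. 32.] ang 43.6 circ [448. 141.] 17 zmax 0.103
cinn c [680. 253.] size [42. 41.] ang 42.8 circ [680. 253.] 24 zmax 0.103
can c [ 433. -195.] size [53. 53.] ang 18.6 circ [ 432. -196.] 28 zmax 0.139
org+bins c [621.  46.] size [176. 159.] ang 79.7 circ [625.  46.] 114 zmax 0.085
[-1.135  0.103  0.787  2.02   0.     1.571] [ 0.19  -0.409  0.612] [[ 0.907  0.411  0.098]
 [ 0.422 -0.882 -0.21 ]
 [ 0.     0.232 -0.973]]
```

The tool tilts outward once joint 4 reaches its limit, and the commanded pose re-anchors there. Out-of-reach moves are therefore the way to tip the bin. I'll test it further with the gripper empty.

Call:
drive_tool(targets="0 0 -40 0 1;0 0 -40 0 1;0 0 -40 0 1;0 0 -40 0 1;0 0 -40 0 1;0 0 -40 0 1")

```text
t: 1.77
position: [0.1586, -0.3405, 0.684]
eef_rot: [[0.907, 0.387, 0.168], [0.422, -0.832, -0.361], [0.0, 0.398, -0.917]]
wrist_force: [0.3, 0.2, -0.6]
grip_width: 0.0855
finger_force: 0.0
```

```bash
cat > st.py <<'E'
from h import *
s=r.state(); j=s["joints"]; rr=np.hypot(*s["position"][:2]); print("t",round(s["t"],2),"j",j.round(3),"r",round(rr,4),"pos",s["position"].round(4),"pitch",round(float(j[1]-j[2]+j[3]),3))
open("log.txt","a").write(" ".join(map(str,list(j)+list(s["position"])))+"\n")
E
echo "-1.13503421 0.126361992 -0.0406259936 1.40540758 0 1.57081 0.22144279 -0.47559243 0.25552966" >> log.txt
echo "-1.135 0.103 0.787 2.02 0 1.571 0.1904 -0.4089 0.6118">>log.txt
python3 st.py
```

```text
t 1.77 j [-1.135 -0.048  0.811  2.02   0.     1.571] r 0.3756 pos [ 0.1586 -0.3405  0.684 ] pitch 1.162
```

```bash
cat > kin.py <<'E'
import numpy as np
from scipy.optimize import least_squares
D=np.loadtxt("log.txt")
def fk(q,p):
    a1,L1,L2,Lt,z0,e1=p; f=q[1]-q[2]; pt=f+q[3]
    return np.array([a1+L1*np.sin(q[1])+e1*np.cos(q[1])*0+L2*np.cos(f)+e1*np.sin(f)+Lt*np.cos(pt), z0+L1*np.cos(q[1])-L2*np.sin(f)+e1*np.cos(f)-Lt*np.sin(pt), pt])
def res(p): return np.concatenate([fk(d,p)[:2]-[np.hypot(d[6],d[7]),d[8]] for d in D]+[1e-4*(p-P0)])
P0=np.array([0,.35,.3,.25,.2,0])
S=least_squares(res,P0); p=S.x
if __name__=="__main__": print(p.round(4),np.abs(S.fun[:-6]).max())
E
python3 kin.py
```

```text
[-0.0006  0.5321  0.4516  0.4228  0.1453  0.0814] 1.376286603571586e-07
```

Call:
drive_tool(targets="0 40 0 0 1;0 40 0 0 1;0 40 0 0 1;0 40 0 0 1;0 40 0 0 1;0 40 0 0 1")

```text
t: 2.27
position: [0.2427, -0.5213, 0.6939]
eef_rot: [[0.907, 0.369, 0.206], [0.422, -0.792, -0.441], [-0.0, 0.487, -0.873]]
wrist_force: [-0.2, -0.4, -0.1]
grip_width: 0.0853
finger_force: 0.0
```

```bash
python3 st.py; python3 kin.py
```

```text
t 2.27 j [-1.135  0.34   1.298  2.02  -0.     1.571] r 0.575 pos [ 0.2427 -0.5213  0.6939] pitch 1.062
[-3.000e-04  5.306e-01  4.516e-01  4.211e-01  1.455e-01  8.090e-02] 3.646045872884862e-05
```

```bash
cat > sim.py <<'E'
from kin import *
lo=np.array([-.95,-1.27,-1.78]); hi=np.array([1.95,1.35,2.02]); vm=np.array([2.39,3.01,3.14])*.7/12
def F(q): return fk(np.r_[0,q],p)
def step(q,dz,du,w):
    # dz along tool z; du along tilt-plane axis u (outward when tool down; up when tool horizontal)
    r0,z0,pt=F(q); tz=np.array([np.cos(pt),-np.sin(pt)]); tu=np.array([np.sin(pt),np.cos(pt)])
    g=np.r_[np.array([r0,z0])+(dz*tz+du*tu)/1000,pt]
    q2=least_squares(lambda x:(F(x)-g)*[1,1,w],q,bounds=(np.minimum(lo-1e-6,q-1e-6),np.maximum(hi+1e-6,q+1e-6))).x
    d=q2-q; k=min(1,*(vm/np.maximum(abs(d),1e-9))); return q+k*d
def run(q,rows,w,pr=False):
    for n,dz,du in rows:
        for _ in range(n): q=step(q,dz,du,w)
        if pr: print((n,dz,du),q.round(3),F(q).round(3))
    return q
E
python3 - <<'E'
from sim import *
for w in (.05,.1,.2,.3,.5,1):
    q=np.array([.1264,-.0406,1.4054]); print(w)
    run(q,[(14,-40,0),(6,-40,0),(6,0,40)],w,True)
E
```

```text
0.05
(14, -40, 0) [0.088 1.219 2.02 ] [0.431 0.79  0.889]
(6, -40, 0) [-0.151  1.35   1.957] [0.249 0.941 0.456]
(6, 0, 40) [-0.138  1.35   1.391] [ 0.303  1.168 -0.096]
0.1
(14, -40, 0) [0.085 1.188 2.02 ] [0.432 0.78  0.917]
(6, -40, 0) [-0.136  1.35   1.982] [0.256 0.928 0.496]
(6, 0, 40) [-0.119  1.35   1.439] [ 0.323  1.143 -0.031]
0.2
(14, -40, 0) [0.08  1.094 2.02 ] [0.437 0.745 1.006]
(6, -40, 0) [-0.116  1.275  2.02 ] [0.28  0.883 0.63 ]
(6, 0, 40) [-0.046  1.35   1.594] [0.387 1.052 0.197]
0.3
(14, -40, 0) [0.081 0.991 2.02 ] [0.443 0.703 1.11 ]
(6, -40, 0) [-0.112  1.12   2.02 ] [0.311 0.827 0.788]
(6, 0, 40) [0.062 1.35  1.764] [0.455 0.938 0.476]
0.5
(14, -40, 0) [0.099 0.838 2.02 ] [0.452 0.634 1.282]
(6, -40, 0) [-0.068  0.887  2.02 ] [0.363 0.722 1.066]
(6, 0, 40) [0.283 1.35  1.99 ] [0.549 0.754 0.923]
1
(14, -40, 0) [0.138 0.69  2.02 ] [0.458 0.558 1.468]
(6, -40, 0) [0.033 0.665 2.02 ] [0.41  0.594 1.388]
(6, 0, 40) [0.436 1.103 2.02 ] [0.62  0.558 1.353]
```

```bash
cat > srch.py <<'E'
from sim import *
import sys
W=.57
def ik(r,z,pt):
    s=least_squares(lambda x:(F(x)-[r,z,pt]),[0,0,pt],bounds=(lo-1e-6,hi+1e-6)); return s.x if s.cost<1e-8 else None
acts=[(40*np.sin(a),40*np.cos(a)) for a in np.arange(16)*np.pi/8]
def tend(sign,pts_,zmax,n=10):
    out=[]
    for c in pts_:
        q0=ik(*c)
        if q0 is None: continue
        for dz,du in acts:
            q=q0; 
            for i in range(n):
                q=step(q,dz,du,W); f=F(q)
                if f[1]>zmax or f[0]<.18 or f[1]<.12: break
            out.append((sign*(F(q)[2]-c[2]),c,round(dz),round(du),i,F(q).round(3),q.round(2)))
    out.sort(key=lambda o:-o[0]); return out[:6]
if __name__=="__main__":
    print("fit",run(np.array([.1264,-.0406,1.4054]),[(14,-40,0),(6,-40,0),(6,0,40)],W).round(3))
    for pt in (1.5708,1.2,.9,.7):
        for o in tend(-1,[(r,z,pt) for r in (.25,.4,.55) for z in (.2,.3,.45)],.6): print(o)
    print("untilt")
    for pt in (.2,.6,1.0,1.3):
        for o in tend(1,[(r,z,pt) for r in (.3,.45,.6) for z in (.2,.4,.7)],1.1): print(o)
E
time timeout 500 python3 srch.py
```

```text
fit [0.332 1.324 2.02 ]
(np.float64(0.2863909368672215), (0.55, 0.45, 1.5708), -37, 15, 9, array([0.574, 0.605, 1.284]), array([0.34, 1.07, 2.02]))
(np.float64(0.2753656775021778), (0.55, 0.45, 1.5708), -28, 28, 9, array([0.68 , 0.55 , 1.295]), array([0.56, 1.28, 2.02]))
(np.float64(0.2661320220691754), (0.25, 0.45, 1.5708), -40, 0, 9, array([0.267, 0.611, 1.305]), array([-0.25,  0.46,  2.02]))
(np.float64(0.24404689073011165), (0.55, 0.45, 1.5708), -40, 0, 8, array([0.472, 0.613, 1.327]), array([0.14, 0.83, 2.02]))
(np.float64(0.2407921322611759), (0.55, 0.45, 1.5708), -15, 37, 9, array([0.77 , 0.464, 1.33 ]), array([0.72, 1.35, 1.96]))
(np.float64(0.23965895148247562), (0.4, 0.45, 1.5708), -37, -15, 9, array([0.251, 0.596, 1.331]), array([-0.28,  0.41,  2.02]))
(np.float64(0.12019463089307014), (0.55, 0.45, 1.2), -15, 37, 9, array([0.735, 0.605, 1.08 ]), array([0.55, 1.35, 1.88]))
(np.float64(0.09431953733468923), (0.55, 0.45, 1.2), 0, 40, 9, array([0.826, 0.525, 1.106]), array([0.68, 1.35, 1.78]))
(np.float64(0.03512341927991991), (0.55, 0.45, 1.2), 15, 37, 9, array([0.894, 0.428,
[... 4210 characters left out ...]
rray([-0.93, -0.98,  1.25]))
(np.float64(1.7190940293509982e-07), (0.45, 0.4, 1.3), 15, -37, 8, array([0.166, 0.178, 1.3  ]), array([-0.84, -0.83,  1.31]))
(np.float64(1.4986072360834157e-07), (0.6, 0.4, 1.3), 0, -40, 9, array([0.215, 0.293, 1.3  ]), array([-0.68, -0.55,  1.44]))
(np.float64(1.3477887583768222e-07), (0.6, 0.2, 1.3), 0, -40, 7, array([0.292, 0.114, 1.3  ]), array([-0.54, -0.89,  0.95]))
(np.float64(1.2930904125241227e-07), (0.6, 0.4, 1.3), 15, -37, 9, array([0.285, 0.154, 1.3  ]), array([-0.57, -0.82,  1.05]))
(np.float64(1.1629462259854506e-07), (0.3, 0.4, 1.3), 15, -37, 3, array([0.174, 0.301, 1.3  ]), array([-0.75, -0.54,  1.51]))
real	0m12.173s
user	0m12.612s
sys	0m0.095s
```

```bash
cat > beam.py <<'E'
from srch import *
def beam(starts,sign,goal,ok,depth=20,B=60,rep=2,pw=0):
    S=[(q,[]) for q in starts]; 
    for d in range(depth):
        C={}
        for q,h in S:
            for k,(dz,du) in enumerate(acts):
                x=q; good=True
                for _ in range(rep):
                    x=step(x,dz,du,W)
                    if not ok(F(x),x): good=False;break
                if good:
                    f=F(x); key=(round(f[0]/.03),round(f[1]/.03),round(f[2]/.02))
                    if key not in C: C[key]=(x,h+[(round(dz),round(du))])
        S=sorted(C.values(),key=lambda s:-sign*F(s[0])[2])
        # keep diversity: best per (r,z) cell first
        seen={};keep=[]
        for s in S:
            f=F(s[0]);k=(round(f[0]/.1),round(f[1]/.1)); seen[k]=seen.get(k,0)+1
            if seen[k]<=2: keep.append(s)
        S=keep[:B]; b=S[0]; 
        print(d,F(b[0]).round(3),b[0].round(2),flush=True) if d%3==2 or sign*(F(b[0])[2]-goal)>=0 else 0
        if sign*(F(b[0])[2]-goal)>=0: break
    print(b[1]); return b
if __name__=="__main__":
    okp=lambda f,q: f[0]>.22 and f[1]>.13 and f[1]<1.15 and f[0]<.7
    print("UNTILT"); beam([ik(.45,.25,.3)],1,1.56,okp,depth=22)
    print("TILT"); beam([ik(.55,.3,1.5708)],-1,.3,okp,depth=16)
E
time timeout 560 python3 beam.py
```

```text
UNTILTTraceback (most recent call last):
  File "beam.py", line 27, in <module>
    print("UNTILT"); beam([ik(.45,.25,.3)],1,1.56,okp,depth=22)
                     ~~~~^^^^^^^^^^^^^^^^^^^^^^^^^^^^^^^^^^^^^^
  File "beam.py", line 10, in beam
    x=step(x,dz,du,W)
  File "sim.py", line 6, in step
    r0,z0,pt=F(q); tz=np.array([np.cos(pt),-np.sin(pt)]); tu=np.array([np.sin(pt),np.cos(pt)])
             ~^^^
  File "sim.py", line 3, in F
    def F(q): return fk(np.r_[0,q],p)
                     ~~^^^^^^^^^^^^^^
  File "kin.py", line 5, in fk
    a1,L1,L2,Lt,z0,e1=p; f=q[1]-q[2]; pt=f+q[3]
                                ~^^^
IndexError: index 2 is out of bounds for axis 0 with size 2

real	0m0.582s
user	0m1.087s
sys	0m0.051s
```

```bash
python3 - <<'E'
from srch import *
for pt in (.2,.3,.4,.5,.6):
    for r in (.46,.5,.54,.58):
        zs=[z for z in np.arange(.1,.7,.02) if ik(r,z,pt) is not None]
        print(pt,r,"z",(round(zs[0],2),round(zs[-1],2)) if zs else None, "lip r,z",(round(r-.1*np.sin(pt)-.006*np.cos(pt),3), round(zs[0]-.1*np.cos(pt)+.006*np.sin(pt),3)) if zs else "")
E
sed -i 's/ik(.45,.25,.3)/ik(.54,.3,.4)/' beam.py; time timeout 540 python3 beam.py
```

```text
0.2 0.46 z (np.float64(0.32), np.float64(0.68)) lip r,z (np.float64(0.434), np.float64(0.223))
0.2 0.5 z (np.float64(0.3), np.float64(0.68)) lip r,z (np.float64(0.474), np.float64(0.203))
0.2 0.54 z (np.float64(0.28), np.float64(0.68)) lip r,z (np.float64(0.514), np.float64(0.183))
0.2 0.58 z (np.float64(0.24), np.float64(0.68)) lip r,z (np.float64(0.554), np.float64(0.143))
0.3 0.46 z (np.float64(0.26), np.float64(0.68)) lip r,z (np.float64(0.425), np.float64(0.166))
0.3 0.5 z (np.float64(0.26), np.float64(0.68)) lip r,z (np.float64(0.465), np.float64(0.166))
0.3 0.54 z (np.float64(0.24), np.float64(0.68)) lip r,z (np.float64(0.505), np.float64(0.146))
0.3 0.58 z (np.float64(0.2), np.float64(0.68)) lip r,z (np.float64(0.545), np.float64(0.106))
0.4 0.46 z (np.float64(0.22), np.float64(0.68)) lip r,z (np.float64(0.416), np.float64(0.13))
0.4 0.5 z (np.float64(0.2), np.float64(0.68)) lip r,z (np.float64(0.456), np.float64(0.11))
0.4 0.54 z (np.float64(0.18), np.float64(0.68)) lip r,z (np.float64(0.496), np.float64(0.09))
0.4 0.58 z (np.float64(0.14), np.float64(0.68)) lip r,z (np.floa
[... 1056 characters left out ...]
0.157 1.078] [-0.95 -0.97  1.06]
[(-37, -15), (-40, 0), (-40, 0), (-37, -15), (-28, -28), (-28, -28), (-15, -37), (-15, -37), (-15, -37), (15, -37), (28, -28), (-15, -37), (15, -37), (28, -28), (15, 37), (-40, 0), (15, -37), (-28, 28), (28, -28), (-28, 28), (28, -28), (-28, 28)]
TILT
2 [0.596 0.494 1.525] [0.42 0.92 2.02]
5 [0.596 0.578 1.33 ] [0.38 1.07 2.02]
8 [0.612 0.65  1.139] [0.41 1.29 2.02]
11 [0.662 0.698 0.954] [0.42 1.35 1.89]
14 [0.677 0.77  0.764] [0.37 1.35 1.75]
[(-37, 15), (-40, 0), (-37, 15), (-37, 15), (-37, 15), (-37, 15), (-37, 15), (-28, 28), (-28, 28), (-28, 28), (-15, 37), (-15, 37), (-15, 37), (-15, 37), (-28, 28), (-15, 37)]
real	1m29.720s
user	1m30.194s
sys	0m0.043s
```

```bash
cat > plan.py <<'E'
from h import *
import sys
# usage: plan.py claw  x,y,z[,twist] ...   (mm, deg) world waypoints for TCP
def rows(p,R,wps,claw,vmax=40):
    out=[]
    for w in wps:
        w=list(w)+[0]*(4-len(w)); d=np.array(w[:3])/1000-p; n=max(1,int(np.ceil(max(np.linalg.norm(d)*1000/vmax,abs(w[3])/7)-.01)))
        for k in range(n):
            t=R.T@(d/n)*1000; a=np.radians(w[3]/n); out.append(f"{t[0]:.0f} {t[1]:.0f} {t[2]:.0f} {w[3]/n:.1f} {claw}")
            R=R@np.array([[np.cos(a),-np.sin(a),0],[np.sin(a),np.cos(a),0],[0,0,1]]); p=p+d/n
    return out
if __name__=="__main__":
    v=40; a=sys.argv[1:]
    if a[0].startswith("v"): v=float(a[0][1:]); a=a[1:]
    s=r.state(); o=rows(s["position"],s["eef_rot"],[list(map(float,x.split(","))) for x in a[1:]],a[0],v)
    print(len(o))
    for i in range(0,len(o),20): print(";".join(o[i:i+20]))
E
python3 plan.py 1 160,-320,600,-35 360,0,550,-70 150,360,500,-50 -150,320,480
```

```text
35
2 -39 -4 -5.8 1;6 -39 -4 -5.8 1;10 -38 -4 -5.8 1;13 -37 -4 -5.8 1;17 -35 -4 -5.8 1;21 -33 -4 -5.8 1;38 1 -6 -7.0 1;37 6 -6 -7.0 1;36 10 -6 -7.0 1;35 15 -6 -7.0 1;33 19 -6 -7.0 1;30 23 -6 -7.0 1;27 26 -6 -7.0 1;24 29 -6 -7.0 1;20 32 -6 -7.0 1;16 34 -6 -7.0 1;35 6 -14 -4.5 1;34 8 -14 -4.5 1;34 11 -14 -4.5 1;33 14 -14 -4.5 1
31 16 -14 -4.5 1;30 19 -14 -4.5 1;28 21 -14 -4.5 1;27 23 -14 -4.5 1;25 25 -14 -4.5 1;23 27 -14 -4.5 1;20 29 -14 -4.5 1;37 -5 -3 0.0 1;37 -5 -3 0.0 1;37 -5 -3 0.0 1;37 -5 -3 0.0 1;37 -5 -3 0.0 1;37 -5 -3 0.0 1;37 -5 -3 0.0 1;37 -5 -3 0.0 1
```

Call:
drive_tool(targets="2 -39 -4 -5.8 1;6 -39 -4 -5.8 1;10 -38 -4 -5.8 1;13 -37 -4 -5.8 1;17 -35 -4 -5.8 1;21 -33 -4 -5.8 1;38 1 -6 -7.0 1;37 6 -6 -7.0 1;36 10 -6 -7.0 1;35 15 -6 -7.0 1;33 19 -6 -7.0 1;30 23 -6 -7.0 1;27 26 -6 -7.0 1;24 29 -6 -7.0 1;20 32 -6 -7.0 1;16 34 -6 -7.0 1;35 6 -14 -4.5 1;34 8 -14 -4.5 1;34 11 -14 -4.5 1;33 14 -14 -4.5 1")

```text
t: 3.93
position: [0.367, 0.0692, 0.5497]
eef_rot: [[-0.718, 0.655, 0.235], [0.531, 0.734, -0.424], [-0.45, -0.18, -0.875]]
wrist_force: [0.7, 0.4, 0.0]
grip_width: 0.0853
finger_force: 0.0
```

```bash
python3 st.py; python3 plan.py 1 150,360,500,-20 -150,320,480
```

```text
t 3.93 j [ 0.545 -0.037  0.391  2.02  -0.505  1.236] r 0.3735 pos [0.367  0.0692 0.5497] pitch 1.592
18
33 8 -13 -2.0 1;33 9 -13 -2.0 1;33 10 -13 -2.0 1;32 11 -13 -2.0 1;32 13 -13 -2.0 1;31 14 -13 -2.0 1;31 15 -13 -2.0 1;30 16 -13 -2.0 1;30 17 -13 -2.0 1;29 18 -13 -2.0 1;33 -17 -4 0.0 1;33 -17 -4 0.0 1;33 -17 -4 0.0 1;33 -17 -4 0.0 1;33 -17 -4 0.0 1;33 -17 -4 0.0 1;33 -17 -4 0.0 1;33 -17 -4 0.0 1
```

Call:
drive_tool(targets="33 8 -13 -2.0 1;33 9 -13 -2.0 1;33 10 -13 -2.0 1;32 11 -13 -2.0 1;32 13 -13 -2.0 1;31 14 -13 -2.0 1;31 15 -13 -2.0 1;30 16 -13 -2.0 1;30 17 -13 -2.0 1;29 18 -13 -2.0 1;33 -17 -4 0.0 1;33 -17 -4 0.0 1;33 -17 -4 0.0 1;33 -17 -4 0.0 1;33 -17 -4 0.0 1;33 -17 -4 0.0 1;33 -17 -4 0.0 1;33 -17 -4 0.0 1")

```text
t: 5.43
position: [-0.112, 0.287, 0.3759]
eef_rot: [[-0.895, 0.351, 0.276], [0.247, 0.904, -0.349], [-0.372, -0.245, -0.896]]
wrist_force: [-0.4, 1.7, -0.4]
grip_width: 0.0853
finger_force: 0.0
```

```bash
python3 st.py
```

```text
t 5.43 j [ 2.026  0.071  0.067  2.019 -0.094  2.368] r 0.3081 pos [-0.112   0.287   0.3759] pitch 2.023
```

```bash
python3 plan.py 1 -220,285,380 -250,325,620; python3 - <<'E'
from sim import *
q=np.array([.071,.067,2.019])
for u in (0,15,28): print(u); run(q,[(3,-37,u)]*4,.57,True)
E
```

```text
10
32 -14 -11 0.0 1;32 -14 -11 0.0 1;32 -14 -11 0.0 1;-7 -5 -34 0.0 1;-7 -5 -34 0.0 1;-7 -5 -34 0.0 1;-7 -5 -34 0.0 1;-7 -5 -34 0.0 1;-7 -5 -34 0.0 1;-7 -5 -34 0.0 1
0
(3, -37, 0) [0.104 0.178 2.02 ] [0.354 0.401 1.946]
(3, -37, 0) [0.119 0.276 2.02 ] [0.383 0.425 1.863]
(3, -37, 0) [0.118 0.361 2.02 ] [0.403 0.453 1.776]
(3, -37, 0) [0.104 0.436 2.02 ] [0.413 0.485 1.688]
15
(3, -37, 15) [0.184 0.251 2.02 ] [0.393 0.393 1.953]
(3, -37, 15) [0.268 0.417 2.02 ] [0.456 0.408 1.871]
(3, -37, 15) [0.326 0.566 2.02 ] [0.505 0.429 1.779]
(3, -37, 15) [0.362 0.698 2.02 ] [0.542 0.456 1.683]
28
(3, -37, 28) [0.254 0.316 2.02 ] [0.426 0.383 1.958]
(3, -37, 28) [0.397 0.546 2.02 ] [0.518 0.387 1.871]
(3, -37, 28) [0.502 0.754 2.02 ] [0.59  0.397 1.768]
(3, -37, 28) [0.575 0.937 2.02 ] [0.643 0.416 1.658]
```

Call:
drive_tool(targets="32 -14 -11 0 1;32 -14 -11 0 1;32 -14 -11 0 1;0 0 -40 0 1;0 0 -40 0 1;0 0 -40 0 1;0 0 -40 0 1;0 0 -40 0 1;0 0 -40 0 1;0 0 -40 0 1;0 0 -40 0 1;0 0 -40 0 1;0 0 -40 0 1")

```text
t: 6.52
position: [-0.2641, 0.341, 0.4581]
eef_rot: [[-0.942, 0.319, 0.103], [0.306, 0.944, -0.126], [-0.137, -0.088, -0.987]]
wrist_force: [0.7, -0.1, 0.1]
grip_width: 0.0855
finger_force: 0.0
```

```bash
python3 st.py; python3 - <<'E'
from h import *
s=r.state(); T=wristT(s); im,d=optics.get_image("wrist"); cv2.imwrite("pics/w1.png",im)
E
```

```text
t 6.52 j [ 2.232  0.168  0.454  2.02  -0.004  2.552] r 0.4313 pos [-0.2641  0.341   0.4581] pitch 1.734
```

Call:
drive_tool(targets="0 0 -40 0 1;0 0 -40 0 1;0 0 -40 0 1;0 0 -40 0 1;0 0 -40 0 1")

```text
t: 6.98
position: [-0.2644, 0.3408, 0.5162]
eef_rot: [[-0.949, 0.314, 0.01], [0.314, 0.949, -0.007], [-0.012, -0.004, -1.0]]
wrist_force: [0.4, -0.0, -0.5]
grip_width: 0.0853
finger_force: 0.0
```

```bash
python3 st.py; python3 -c "
from h import *
print(r.state()['eef_rot'].round(4))"
```

```text
t 6.98 j [ 2.233  0.116  0.553  2.02  -0.004  2.552] r 0.4313 pos [-0.2644  0.3408  0.5162] pitch 1.583
[[-0.9494  0.314   0.0102]
 [ 0.3139  0.9494 -0.0073]
 [-0.012  -0.0037 -0.9999]]
```

```bash
python3 plan.py 1 -264,341,530 50,400,480 380,200,420 610,-5,280,-8
```

```text
29
-0 0 -14 0.0 1;-31 17 6 0.0 1;-31 17 6 0.0 1;-31 17 6 0.0 1;-31 17 6 0.0 1;-31 17 6 0.0 1;-31 17 6 0.0 1;-31 17 6 0.0 1;-31 17 6 0.0 1;-31 17 6 0.0 1;-38 -9 6 0.0 1;-38 -9 6 0.0 1;-38 -9 6 0.0 1;-38 -9 6 0.0 1;-38 -9 6 0.0 1;-38 -9 6 0.0 1;-38 -9 6 0.0 1;-38 -9 6 0.0 1;-38 -9 6 0.0 1;-38 -9 6 0.0 1
-31 -14 16 -0.9 1;-31 -14 16 -0.9 1;-31 -15 16 -0.9 1;-31 -15 16 -0.9 1;-30 -15 16 -0.9 1;-30 -16 16 -0.9 1;-30 -16 16 -0.9 1;-30 -17 16 -0.9 1;-29 -17 16 -0.9 1
```

Call:
drive_tool(targets="0 0 -16 0 1;-31 17 6 0 1;-31 17 6 0 1;-31 17 6 0 1;-31 17 6 0 1;-31 17 6 0 1;-31 17 6 0 1;-31 17 6 0 1;-31 17 6 0 1;-31 17 6 0 1;-38 -9 6 0 1;-38 -9 6 0 1;-38 -9 6 0 1;-38 -9 6 0 1;-38 -9 6 0 1;-38 -9 6 0 1;-38 -9 6 0 1;-38 -9 6 0 1;-38 -9 6 0 1;-38 -9 6 0 1")

```text
t: 8.65
position: [0.3834, 0.1913, 0.4089]
eef_rot: [[-0.949, 0.315, 0.006], [0.315, 0.949, 0.0], [-0.005, 0.002, -1.0]]
wrist_force: [1.9, 0.7, -0.4]
grip_width: 0.0848
finger_force: 0.0
```

```bash
python3 st.py;python3 -c "
from h import *
print(r.state()['eef_rot'].round(4))"; python3 plan.py 1 610,-5,280,-8
```

```text
t 8.65 j [ 0.464 -0.011  0.154  1.73  -0.002  0.784] r 0.4285 pos [0.3834 0.1913 0.4089] pitch 1.565
[[-9.492e-01  3.145e-01  5.800e-03]
 [ 3.145e-01  9.492e-01  3.000e-04]
 [-5.400e-03  2.100e-03 -1.000e+00]]
9
-31 -13 14 -0.9 1;-30 -13 14 -0.9 1;-30 -14 14 -0.9 1;-30 -14 14 -0.9 1;-30 -15 14 -0.9 1;-30 -15 14 -0.9 1;-29 -16 14 -0.9 1;-29 -16 14 -0.9 1;-29 -17 14 -0.9 1
```

Tilt is down to 0.006 rad. Moving above the loaded bin and looking.

Call:
drive_tool(targets="-31 -13 14 -0.9 1;-30 -13 14 -0.9 1;-30 -14 14 -0.9 1;-30 -14 14 -0.9 1;-30 -15 14 -0.9 1;-30 -15 14 -0.9 1;-29 -16 14 -0.9 1;-29 -16 14 -0.9 1;-29 -17 14 -0.9 1;0 0 0 0 1")

```text
t: 9.48
position: [0.6109, -0.0075, 0.279]
eef_rot: [[-0.984, 0.18, 0.0], [0.18, 0.984, -0.002], [-0.0, -0.002, -1.0]]
wrist_force: [-2.0, -0.0, -0.1]
grip_width: 0.0856
finger_force: 0.0
```

```bash
python3 - <<'E'
from h import *
s=r.state(); T=wristT(s); im,d=optics.get_image("wrist"); cv2.imwrite("pics/w2.png",im); np.save("w2.npy",d); np.save("w2T.npy",T)
P=pts("wrist",d,T); P[d==0]=np.nan
print(s["position"].round(4),s["joints"].round(3))
b=blue(im,30)>0; q=P[b]; q=q[np.isfinite(q[:,0])]; print(len(q),np.percentile(q[:,2],[1,50,99]).round(3))
t=q[(q[:,2]>.057)&(q[:,2]<.07)]
R=cv2.minAreaRect(np.float32(t[:,:2]*1000)); print(np.round(cv2.boxPoints(R)),np.round(R[0]),np.round(R[1]),R[2],len(t))
E
```

```text
[ 0.6109 -0.0075  0.279 ] [-0.012  0.296  0.221  1.496 -0.002  0.17 ]
4743 [0.005 0.046 0.066]
[[529. -19.]
 [674. -46.]
 [685.  15.]
 [541.  42.]] [607.  -2.] [ 62. 147.] 79.6990737915039 1475
```

View pics/w2.png

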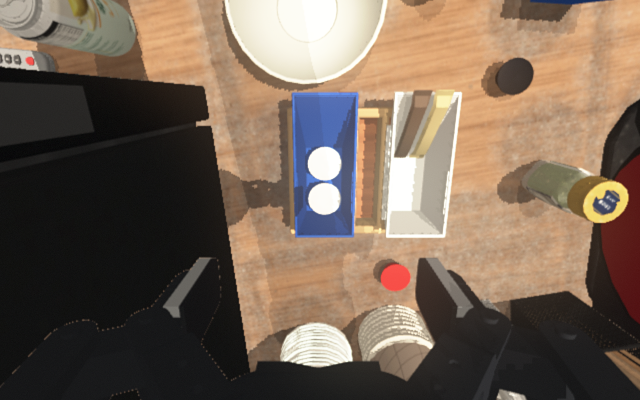

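The wrist view shows the loaded blue bin (293–357, 93–237) with white pods at (324,163) and (324,198). Next to it is the white sugar bin at (425,165), with the red decoy at (396,277) and the black one at (515,76). The right bin is the blue one holding the white pods. Its rim measures 62×147 mm, which matches.

```bash
python3 plan.py 1 633,-6,130; python3 plan.py v25 1 633,-6,63
```

```text
4
-6 1 38 0.0 1;-6 1 38 0.0 1;-6 1 38 0.0 1;-6 1 38 0.0 1
9
-3 0 24 0.0 1;-3 0 24 0.0 1;-3 0 24 0.0 1;-3 0 24 0.0 1;-3 0 24 0.0 1;-3 0 24 0.0 1;-3 0 24 0.0 1;-3 0 24 0.0 1;-3 0 24 0.0 1
```

Call:
drive_tool(targets="-5 1 36 0 1;-6 1 36 0 1;-5 1 36 0 1;-6 1 36 0 1;0 0 22 0 1;0 0 22 0 1;0 0 14 0 1;0 0 9 0 1;0 0 5 0 1;0 0 0 0 1")

```text
t: 10.37
position: [0.6315, -0.0035, 0.068]
eef_rot: [[-0.984, 0.177, 0.004], [0.177, 0.984, -0.0], [-0.004, 0.001, -1.0]]
wrist_force: [1.4, 0.1, 0.5]
grip_width: 0.0853
finger_force: 0.0
```

Call:
drive_tool(targets="0 -2 4 0 1;0 0 0 0 0.7;0 0 0 0 0.5;0 0 0 0 0.3;0 0 0 0 0;0 0 0 0 0;0 0 0 0 0")

```text
t: 10.95
position: [0.6323, -0.0059, 0.0655]
eef_rot: [[-0.984, 0.177, 0.007], [0.177, 0.984, -0.0], [-0.007, 0.001, -1.0]]
wrist_force: [-0.6, -0.8, 5.8]
grip_width: 0.0632
finger_force: 67.1
```

```bash
python3 st.py
```

```text
t 10.95 j [-0.009  0.381 -0.134  1.049 -0.     0.169] r 0.6324 pos [ 0.6323 -0.0059  0.0655] pitch 1.564
```

Call:
drive_tool(targets="0 0 -5 0 0;0 0 -8 0 0;0 0 -10 0 0;0 0 -12 0 0;0 0 -12 0 0;0 0 -12 0 0;0 0 -12 0 0;0 0 -12 0 0;0 0 -8 0 0;0 0 0 0 0")

```text
t: 11.78
position: [0.6321, -0.0058, 0.1578]
eef_rot: [[-0.984, 0.177, 0.008], [0.177, 0.984, -0.0], [-0.008, 0.001, -1.0]]
wrist_force: [0.6, 0.1, -1.2]
grip_width: 0.0625
finger_force: 66.4
```

```bash
python3 - <<'E'
from h import *
s=r.state(); T=wristT(s); im,d=optics.get_image("wrist"); cv2.imwrite("pics/w3.png",im[:,100:560])
P=pts("wrist",d,T); P[d==0]=np.nan; print(s["position"].round(4),s["wrist_force"].round(2),s["finger_force"],s["joints"].round(3))
q=P[blue(im,30)>0]; q=q[np.isfinite(q[:,0])]; print(len(q),np.percentile(q[:,2],[1,50,99]).round(3)); np.savez("held.npz",q=(q-s["position"])@s["eef_rot"])
E
```

```text
[ 0.6321 -0.0058  0.1578] [ 0.57  0.15 -1.16] 66.36053323745728 [-0.009  0.337  0.012  1.237 -0.     0.169]
43433 [0.098 0.141 0.157]
```

View pics/w3.png

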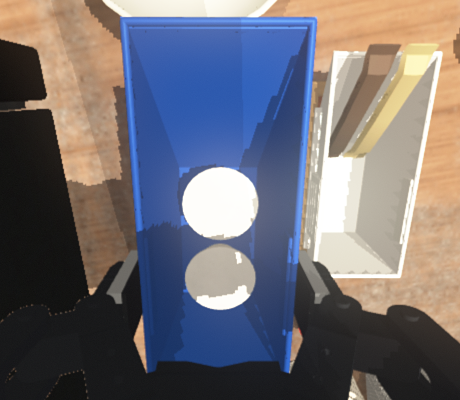

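```bash
python3 plan.py 0 560,90,330 480,262,480,-215; timeout 300 python3 - <<'E'
from beam import *
okp=lambda f,q: .3<f[0]<.68 and f[1]<1.2 and f[1]>.3
b=beam([ik(.55,.48,1.5708)],-1,.3,okp,depth=26,B=40)
# simple schedule tests
for a in (5,15,28,37):
  for c in (15,28,37,40):
    q=ik(.55,.48,1.5708)
    q=run(q,[(14,-np.sqrt(1600-a*a),a),(14,-np.sqrt(1600-c*c),c),(14,-np.sqrt(1600-c*c),c)],W); print(a,c,F(q).round(3),q.round(2))
E
```

```text
37
14 14 -29 0.0 0;14 14 -29 0.0 0;14 14 -29 0.0 0;14 14 -29 0.0 0;14 14 -29 0.0 0;14 14 -29 0.0 0;3 5 -5 -6.9 0;3 5 -5 -6.9 0;2 6 -5 -6.9 0;1 6 -5 -6.9 0;1 6 -5 -6.9 0;0 6 -5 -6.9 0;-1 6 -5 -6.9 0;-1 6 -5 -6.9 0;-2 6 -5 -6.9 0;-3 5 -5 -6.9 0;-3 5 -5 -6.9 0;-4 5 -5 -6.9 0;-5 4 -5 -6.9 0;-5 3 -5 -6.9 0
-5 3 -5 -6.9 0;-6 2 -5 -6.9 0;-6 1 -5 -6.9 0;-6 1 -5 -6.9 0;-6 0 -5 -6.9 0;-6 -1 -5 -6.9 0;-6 -1 -5 -6.9 0;-6 -2 -5 -6.9 0;-5 -3 -5 -6.9 0;-5 -3 -5 -6.9 0;-5 -4 -5 -6.9 0;-4 -5 -5 -6.9 0;-3 -5 -5 -6.9 0;-3 -5 -5 -6.9 0;-2 -6 -5 -6.9 0;-1 -6 -5 -6.9 0;-1 -6 -5 -6.9 0
2 [0.574 0.567 1.387] [0.35 0.98 2.02]
5 [0.606 0.635 1.194] [0.4  1.23 2.02]
8 [0.591 0.711 1.012] [0.36 1.35 2.  ]
11 [0.625 0.768 0.825] [0.33 1.35 1.84]
14 [0.678 0.827 0.634] [0.34 1.35 1.65]
17 [0.666 0.915 0.438] [0.28 1.35 1.51]
20 [0.658 1.001 0.243] [0.24 1.35 1.35]
[(-37, 15), (-37, 15), (-37, 15), (-37, 15), (-28, 28), (-28, 28), (-37, 15), (-28, 28), (-28, 28), (-28, 28), (-15, 37), (-15, 37), (-15, 37), (-28, 28), (-15, 37), (-15, 37), (-15, 37), (0, 40), (0, 40), (0, 40), (-15, 37)]
5 15 [0.049 0.947 0.299] [-0.4   1.32  2.02]
5 28 [0.291 1.014 0.278] [-0.14  1.35  1.76]
5 37 [0.597 1.005 0.266] [0.18 1.35 1.44]
5 40 [0.89  0.868 0.321] [0.51 1.35 1.16]
15 15 [0.084 0.95  0.328] [-0.35  1.34  2.02]
15 28 [0.325 1.018 0.276] [-0.1   1.35  1.73]
15 37 [0.624 1.009 0.244] [0.2  1.35 1.39]
15 40 [0.912 0.876 0.278] [0.53 1.35 1.1 ]
28 15 [0.16  0.942 0.413] [-0.25  1.35  2.01]
28 28 [0.403 1.011 0.302] [-0.02  1.35  1.67]
28 37 [0.692 0.987 0.251] [0.28 1.35 1.32]
28 40 [0.966 0.847 0.263] [0.59 1.35 1.02]
37 15 [0.271 0.938 0.478] [-0.12  1.35  1.95]
37 28 [0.51  0.981 0.359] [0.1  1.35 1.61]
37 37 [0.786 0.934 0.294] [0.39 1.35 1.26]
37 40 [1.039 0.777 0.289] [0.69 1.35 0.95]
```

```bash
python3 plan.py 0 560,90,330 480,262,480,-60 480,262,620,-155
```

```text
38
14 14 -29 0.0 0;14 14 -29 0.0 0;14 14 -29 0.0 0;14 14 -29 0.0 0;14 14 -29 0.0 0;14 14 -29 0.0 0;12 17 -17 -6.7 0;10 19 -17 -6.7 0;8 20 -17 -6.7 0;5 20 -17 -6.7 0;3 21 -17 -6.7 0;1 21 -17 -6.7 0;-2 21 -17 -6.7 0;-4 21 -17 -6.7 0;-7 20 -17 -6.7 0;-0 -0 -6 -6.7 0;-0 -0 -6 -6.7 0;-0 -0 -6 -6.7 0;-0 -0 -6 -6.7 0;-0 -0 -6 -6.7 0
-0 -0 -6 -6.7 0;0 -0 -6 -6.7 0;0 -0 -6 -6.7 0;0 -0 -6 -6.7 0;0 -0 -6 -6.7 0;0 -0 -6 -6.7 0;0 -0 -6 -6.7 0;0 -0 -6 -6.7 0;0 -0 -6 -6.7 0;0 -0 -6 -6.7 0;0 -0 -6 -6.7 0;0 -0 -6 -6.7 0;0 -0 -6 -6.7 0;0 -0 -6 -6.7 0;0 0 -6 -6.7 0;0 0 -6 -6.7 0;0 0 -6 -6.7 0;0 0 -6 -6.7 0
```

Call:
drive_tool(targets="14 14 -29 0 0;14 14 -29 0 0;14 14 -29 0 0;14 14 -29 0 0;14 14 -29 0 0;14 14 -29 0 0;12 17 -17 -6.7 0;10 19 -17 -6.7 0;8 20 -17 -6.7 0;5 20 -17 -6.7 0;3 21 -17 -6.7 0;1 21 -17 -6.7 0;-2 21 -17 -6.7 0;-4 21 -17 -6.7 0;-7 20 -17 -6.7 0;0 0 -6 -6.9 0;0 0 -6 -6.9 0;0 0 -6 -6.9 0;0 0 -6 -6.9 0;0 0 -6 -6.9 0")

```text
t: 13.5
position: [0.4789, 0.2632, 0.5007]
eef_rot: [[-0.088, -0.996, 0.014], [-0.996, 0.088, 0.005], [-0.006, -0.013, -1.0]]
wrist_force: [-0.3, -0.2, -1.2]
grip_width: 0.0622
finger_force: 66.4
```

Call:
drive_tool(targets="0 0 -6 -6.9 0;0 0 -6 -6.9 0;0 0 -6 -6.9 0;0 0 -6 -6.9 0;0 0 -6 -6.9 0;0 0 -6 -6.9 0;0 0 -6 -6.9 0;0 0 -6 -6.9 0;0 0 -6 -6.9 0;0 0 -6 -6.9 0;0 0 -6 -6.9 0;0 0 -6 -6.9 0;0 0 -6 -6.9 0;0 0 -6 -6.9 0;0 0 -6 -6.9 0;0 0 -6 -6.9 0;0 0 -6 -6.9 0")

```text
t: 14.92
position: [0.4569, 0.2511, 0.5394]
eef_rot: [[0.922, 0.379, 0.079], [0.377, -0.925, 0.04], [0.088, -0.008, -0.996]]
wrist_force: [0.3, 0.3, -1.3]
grip_width: 0.0627
finger_force: 66.4
```

```bash
python3 st.py
```

```text
t 14.92 j [ 5.040e-01  2.620e-01  8.000e-01  2.020e+00 -3.000e-03 -3.026e+00] r 0.5214 pos [0.4569 0.2511 0.5394] pitch 1.482
```

Call:
drive_tool(targets="15 -2 -37 0 0;15 -2 -37 0 0;15 -2 -37 0 0;15 -2 -37 0 0;15 -2 -37 0 0;15 -2 -37 0 0;15 -2 -37 0 0;15 -2 -37 0 0;15 -2 -37 0 0;15 -2 -37 0 0;22 -3 -33 0 0;22 -3 -33 0 0;28 -3 -28 0 0;28 -3 -28 0 0;28 -3 -28 0 0;28 -3 -28 0 0;28 -3 -28 0 0;28 -3 -28 0 0;28 -3 -28 0 0;28 -3 -28 0 0")

```text
t: 16.58
position: [0.4461, 0.2447, 0.7698]
eef_rot: [[0.744, 0.396, 0.539], [0.273, -0.916, 0.295], [0.61, -0.072, -0.789]]
wrist_force: [-0.0, 0.9, -0.6]
grip_width: 0.0628
finger_force: 66.4
```

```bash
python3 st.py; python3 - <<'E'
from sim import *
d=np.loadtxt("log.txt")[-1][1:4]
for a,b in ((-28,28),(-15,37),(-22,33)): print(a,b); run(d,[(4,a,b)]*5,.57,True)
E
```

```text
t 16.58 j [ 5.020e-01  2.340e-01  1.345e+00  2.021e+00 -1.000e-03 -3.023e+00] r 0.5088 pos [0.4461 0.2447 0.7698] pitch 0.91
-28 28
(4, -28, 28) [0.183 1.35  1.956] [0.494 0.818 0.789]
(4, -28, 28) [0.121 1.35  1.896] [0.469 0.866 0.667]
(4, -28, 28) [0.054 1.35  1.842] [0.432 0.914 0.545]
(4, -28, 28) [-0.02   1.35   1.794] [0.384 0.962 0.424]
(4, -28, 28) [-0.097  1.35   1.751] [0.326 1.005 0.304]
-15 37
(4, -15, 37) [0.243 1.35  1.895] [0.551 0.804 0.788]
(4, -15, 37) [0.234 1.35  1.776] [0.578 0.846 0.66 ]
(4, -15, 37) [0.212 1.35  1.667] [0.588 0.897 0.529]
(4, -15, 37) [0.179 1.35  1.569] [0.58  0.952 0.398]
(4, -15, 37) [0.136 1.35  1.482] [0.557 1.01  0.268]
-22 33
(4, -22, 33) [0.212 1.35  1.925] [0.522 0.812 0.786]
(4, -22, 33) [0.175 1.35  1.835] [0.523 0.859 0.66 ]
(4, -22, 33) [0.13  1.35  1.753] [0.508 0.91  0.533]
(4, -22, 33) [0.075 1.35  1.681] [0.479 0.964 0.406]
(4, -22, 33) [0.014 1.35  1.617] [0.437 1.017 0.281]
```

Call:
drive_tool(targets="33 -4 -22 0 0;33 -4 -22 0 0;33 -4 -22 0 0;33 -4 -22 0 0;33 -4 -22 0 0;33 -4 -22 0 0;33 -4 -22 0 0;33 -4 -22 0 0;33 -4 -22 0 0;33 -4 -22 0 0;33 -4 -22 0 0;33 -4 -22 0 0;33 -4 -22 0 0;33 -4 -22 0 0;33 -4 -22 0 0;33 -4 -22 0 0;33 -4 -22 0 0;0 0 0 0 0")

```text
t: 18.08
position: [0.3334, 0.1848, 0.8548]
eef_rot: [[0.63, 0.409, 0.66], [0.211, -0.909, 0.361], [0.747, -0.088, -0.659]]
wrist_force: [-1.4, 0.0, -1.7]
grip_width: 0.0625
finger_force: 66.4
```

```bash
python3 st.py; python3 - <<'E'
from h import *
im,d=optics.get_image("wrist"); cv2.imwrite("pics/w4.png",im[:,100:560]); print(r.state()["eef_rot"].round(3))
E
```

```text
t 18.08 j [ 0.513  0.044  1.346  2.021 -0.01  -3.016] r 0.3812 pos [0.3334 0.1848 0.8548] pitch 0.719
[[ 0.631  0.408  0.66 ]
 [ 0.212 -0.909  0.36 ]
 [ 0.746 -0.088 -0.66 ]]
```

View pics/w4.png

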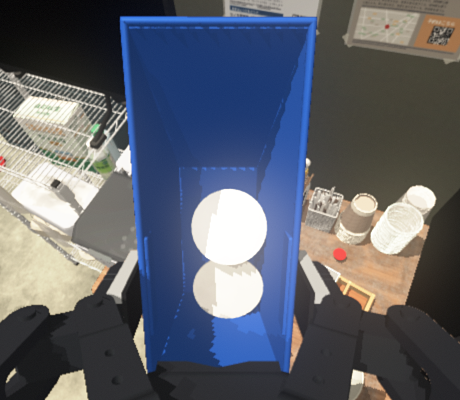

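Call:
drive_tool(targets="39 -5 0 0 0;39 -5 0 0 0;39 -5 0 0 0;39 -5 0 0 0;39 -5 0 0 0;39 -5 0 0 0")

```text
t: 18.63
position: [0.3591, 0.2046, 0.8368]
eef_rot: [[0.659, 0.401, 0.637], [0.227, -0.913, 0.34], [0.718, -0.08, -0.692]]
wrist_force: [1.2, -0.3, -1.0]
grip_width: 0.0627
finger_force: 66.4
```

```bash
python3 st.py; python3 - <<'E'
from sim import *
d=np.loadtxt("log.txt")[-1][1:4]
for a,b in ((-15,37),(0,40),(15,37)): print(a,b); run(d,[(4,a,b)]*4,.57,True)
E
```

```text
t 18.63 j [ 0.542  0.089  1.345  2.02  -0.037 -2.995] r 0.4133 pos [0.3591 0.2046 0.8368] pitch 0.765
-15 37
(4, -15, 37) [0.098 1.35  1.895] [0.452 0.876 0.643]
(4, -15, 37) [0.089 1.35  1.776] [0.473 0.921 0.515]
(4, -15, 37) [0.067 1.35  1.667] [0.475 0.972 0.384]
(4, -15, 37) [0.034 1.35  1.569] [0.459 1.025 0.253]
0 40
(4, 0, 40) [0.157 1.35  1.853] [0.504 0.862 0.659]
(4, 0, 40) [0.202 1.35  1.688] [0.576 0.894 0.54 ]
(4, 0, 40) [0.23  1.35  1.531] [0.627 0.934 0.412]
(4, 0, 40) [0.242 1.35  1.387] [0.656 0.983 0.279]
15 37
(4, 15, 37) [0.208 1.35  1.834] [0.545 0.841 0.692]
(4, 15, 37) [0.306 1.35  1.641] [0.66  0.846 0.597]
(4, 15, 37) [0.385 1.35  1.45 ] [0.756 0.858 0.486]
(4, 15, 37) [0.447 1.35  1.265] [0.831 0.879 0.363]
```

```bash
python3 - <<'E'
from sim import *
for q in ([.089,1.345,2.02],[-.15,1.345,2.02]):
    q=np.array(q); J=np.array([(F(q+1e-5*e)-F(q-1e-5*e))/2e-5 for e in np.eye(3)]).T
    pt=F(q)[2]; tz=np.array([np.cos(pt),-np.sin(pt)]); tu=np.array([np.sin(pt),np.cos(pt)])
    print(F(q).round(3))
    for a in range(0,360,20):
        a=np.radians(a); dz,du=40*np.sin(a),40*np.cos(a)
        d=np.linalg.solve(J,np.r_[(dz*tz+du*tu)/1000,0]); print(round(dz),round(du),d.round(3),"scale",round(min(1,*(vm/abs(d))),2))
E
```

```text
[0.413 0.838 0.764]
0 40 [1.231 2.564 1.333] scale 0.07
14 38 [0.854 1.741 0.887] scale 0.1
26 31 [0.373 0.709 0.335] scale 0.25
35 20 [-0.152 -0.409 -0.257] scale 0.43
39 7 [-0.659 -1.478 -0.819] scale 0.12
39 -7 [-1.086 -2.368 -1.282] scale 0.07
35 -20 [-1.383 -2.973 -1.59 ] scale 0.06
26 -31 [-1.513 -3.219 -1.706] scale 0.05
14 -38 [-1.46  -3.077 -1.617] scale 0.06
0 -40 [-1.231 -2.564 -1.333] scale 0.07
-14 -38 [-0.854 -1.741 -0.887] scale 0.1
-26 -31 [-0.373 -0.709 -0.335] scale 0.25
-35 -20 [0.152 0.409 0.257] scale 0.43
-39 -7 [0.659 1.478 0.819] scale 0.12
-39 7 [1.086 2.368 1.282] scale 0.07
-35 20 [1.383 2.973 1.59 ] scale 0.06
-26 31 [1.513 3.219 1.706] scale 0.05
-14 38 [1.46  3.077 1.617] scale 0.06
[0.24  0.916 0.525]
0 40 [1.231 2.564 1.333] scale 0.07
14 38 [0.854 1.741 0.887] scale 0.1
26 31 [0.373 0.709 0.335] scale 0.25
35 20 [-0.152 -0.409 -0.257] scale 0.43
39 7 [-0.659 -1.478 -0.819] scale 0.12
39 -7 [-1.086 -2.368 -1.282] scale 0.07
35 -20 [-1.383 -2.973 -1.59 ] scale 0.06
26 -31 [-1.513 -3.219 -1.706] scale 0.05
14 -38 [-1.46  -3.077 -1.617] scale 0.06
0 -40 [-1.231 -2.564 -1.333] scale 0.07
-14 -38 [-0.854 -1.741 -0.887] scale 0.1
-26 -31 [-0.373 -0.709 -0.335] scale 0.25
-35 -20 [0.152 0.409 0.257] scale 0.43
-39 -7 [0.659 1.478 0.819] scale 0.12
-39 7 [1.086 2.368 1.282] scale 0.07
-35 20 [1.383 2.973 1.59 ] scale 0.06
-26 31 [1.513 3.219 1.706] scale 0.05
-14 38 [1.46  3.077 1.617] scale 0.06
```

Call:
drive_tool(targets="-4 0 -40 0 0;-4 0 -40 0 0;-4 0 -40 0 0;-4 0 -40 0 0;-4 0 -40 0 0;-4 0 -40 0 0;-4 0 -40 0 0;-4 0 -40 0 0;-4 0 -40 0 0;-4 0 -40 0 0")

```text
t: 19.47
position: [0.1423, 0.0811, 0.934]
eef_rot: [[0.423, 0.429, 0.798], [0.089, -0.896, 0.435], [0.902, -0.113, -0.417]]
wrist_force: [-0.3, 0.4, -1.5]
grip_width: 0.0629
finger_force: 66.4
```

```bash
python3 st.py
```

```text
t 19.47 j [ 0.46  -0.244  1.346  2.021  0.035 -3.033] r 0.1638 pos [0.1423 0.0811 0.934 ] pitch 0.431
```

Call:
drive_tool(targets="-4 0 -40 0 0;-4 0 -40 0 0;-4 0 -20 0 0;0 0 0 0 0")

```text
t: 19.8
position: [0.0839, 0.0498, 0.9446]
eef_rot: [[0.356, 0.447, 0.82], [0.057, -0.887, 0.459], [0.933, -0.116, -0.341]]
wrist_force: [-0.5, -0.2, -1.1]
grip_width: 0.0625
finger_force: 66.5
```

```bash
python3 st.py; cat > k3.py <<'E'
import numpy as np
from scipy.optimize import least_squares
D=np.loadtxt("log.txt")
a1,L1,L2,Lt,z0,e1=np.array([-3.000e-04,5.306e-01,4.516e-01,4.211e-01,1.455e-01,8.090e-02])
def fk3(q,d=.1,sg=1,Lt=Lt):
    f=q[1]-q[2]; pt=f+q[3]; c,s=np.cos(q[0]),np.sin(q[0]); e=np.array([c,s,0]); n=np.array([-s,c,0]); k=np.array([0,0,1])
    w=e*(a1+L1*np.sin(q[1])+L2*np.cos(f)+e1*np.sin(f))+k*(z0+L1*np.cos(q[1])-L2*np.sin(f)+e1*np.cos(f))
    t=e*np.cos(pt)-k*np.sin(pt); z=np.cos(q[4])*t+sg*np.sin(q[4])*n
    return w+d*t+(Lt-d)*z, z
DD,SG=.1,1
if __name__=="__main__":
    for sg in (1,-1):
        S=least_squares(lambda x:np.concatenate([fk3(q,x[0],sg,x[1])[0]-q[6:9] for q in D]),[.1,.42]); print(sg,S.x,np.abs(S.fun).max())
E
python3 k3.py
```

```text
t 19.8 j [ 0.494 -0.327  1.346  2.021  0.015 -3.023] r 0.0975 pos [0.0839 0.0498 0.9446] pitch 0.348
1 [0.15047086 0.42089597] 0.0011328743940842156
-1 [0.65704392 0.41671552] 0.059499340180912685
```

```bash
cat >> k3.py <<'E'
lo=np.array([-2.72,-.95,-1.27,-1.78,-1.46]); hi=np.array([2.72,1.95,1.35,2.02,1.47])
def ik3(pos,z,q0):
    z=np.array(z)/np.linalg.norm(z)
    S=least_squares(lambda q:np.concatenate([fk3(q,.1505,1)[0]-pos,.5*(fk3(q,.1505,1)[1]-z)]),np.clip(q0,lo+1e-4,hi-1e-4),bounds=(lo-2e-3,hi+2e-3)); return S.x,S.cost**.5
def path(q,p0,wps,z,n=8):
    p0=np.array(p0)
    for w in wps:
        w=np.array(w,float)
        for k in range(1,n+1):
            q2,c=ik3(p0+(w-p0)*k/n,z,q); dq=np.abs(q2-q).max(); q=q2
            if c>2e-3 or k==n: print((p0+(w-p0)*k/n).round(3),q.round(2),"err",round(c,4),"dq",round(dq,2))
        p0=w
    return q
E
python3 - <<'E'
from k3 import *
from bench import r
s=r.state(); z=s["eef_rot"][:,2]
path(s["joints"][:5],s["position"],[(.3,.17,.8),(.45,.1,.5),(.5,.036,.3),(.5,.036,.17),(.5,.036,.15)],z)
E
```

```text
[0.3  0.17 0.8 ] [ 0.53 -0.64  0.13  1.12 -0.02] err 0.0 dq 0.08
[0.45 0.1  0.5 ] [-0.11 -0.73 -0.66  0.49  0.57] err 0.0 dq 0.09
[0.5   0.036 0.3  ] [-0.31 -0.56 -1.03  0.02  0.76] err 0.0 dq 0.07
[0.5   0.036 0.17 ] [-0.31 -0.34 -1.27 -0.44  0.76] err 0.0 dq 0.07
[0.5   0.036 0.16 ] [-0.31 -0.31 -1.27 -0.46  0.76] err 0.0027 dq 0.01
[0.5   0.036 0.158] [-0.31 -0.31 -1.27 -0.47  0.76] err 0.0036 dq 0.01
[0.5   0.036 0.155] [-0.31 -0.3  -1.27 -0.47  0.76] err 0.0046 dq 0.01
[0.5   0.036 0.152] [-0.31 -0.29 -1.27 -0.47  0.76] err 0.0055 dq 0.01
[0.5   0.036 0.15 ] [-0.31 -0.29 -1.27 -0.48  0.76] err 0.0064 dq 0.01
```

```bash
python3 plan.py v38 0 300,170,800 450,100,500 500,36,300 500,36,190
```

```text
27
-6 1 35 0.0 0;-6 1 35 0.0 0;-6 1 35 0.0 0;-6 1 35 0.0 0;-6 1 35 0.0 0;-6 1 35 0.0 0;-6 1 35 0.0 0;-6 1 35 0.0 0;-23 16 19 0.0 0;-23 16 19 0.0 0;-23 16 19 0.0 0;-23 16 19 0.0 0;-23 16 19 0.0 0;-23 16 19 0.0 0;-23 16 19 0.0 0;-23 16 19 0.0 0;-23 16 19 0.0 0;-23 16 19 0.0 0;-29 17 13 0.0 0;-29 17 13 0.0 0
-29 17 13 0.0 0;-29 17 13 0.0 0;-29 17 13 0.0 0;-29 17 13 0.0 0;-34 4 13 0.0 0;-34 4 13 0.0 0;-34 4 13 0.0 0
```

Call:
drive_tool(targets="-3 0 15 0 0;-5 1 25 0 0;-6 1 35 0 0;-6 1 35 0 0;-6 1 35 0 0;-6 1 35 0 0;-6 1 35 0 0;-6 1 35 0 0;-8 2 34 0 0;-23 16 19 0 0;-23 16 19 0 0;-23 16 19 0 0;-23 16 19 0 0;-23 16 19 0 0;-23 16 19 0 0;-23 16 19 0 0;-23 16 19 0 0;-23 16 19 0 0;-23 16 19 0 0;-29 17 13 0 0")

```text
t: 21.47
position: [0.4286, 0.1224, 0.4812]
eef_rot: [[0.371, 0.403, 0.837], [0.01, -0.903, 0.43], [0.929, -0.151, -0.339]]
wrist_force: [0.5, -0.4, -0.9]
grip_width: 0.0626
finger_force: 66.6
```

```bash
python3 st.py;  python3 plan.py v38 0 500,36,300 500,36,182
```

```text
t 21.47 j [ 0.03  -0.796 -0.722  0.453  0.416 -3.141] r 0.4457 pos [0.4286 0.1224 0.4812] pitch 0.38
10
-24 22 14 0.0 0;-24 22 14 0.0 0;-24 22 14 0.0 0;-24 22 14 0.0 0;-24 22 14 0.0 0;-24 22 14 0.0 0;-27 4 10 0.0 0;-27 4 10 0.0 0;-27 4 10 0.0 0;-27 4 10 0.0 0
```

```bash
python3 plan.py v36 0 500,36,300,30 500,36,183,20
```

```text
10
-24 22 14 5.0 0;-22 24 14 5.0 0;-20 26 14 5.0 0;-17 28 14 5.0 0;-15 29 14 5.0 0;-12 30 14 5.0 0;-21 17 10 5.0 0;-20 19 10 5.0 0;-18 21 10 5.0 0;-16 22 10 5.0 0
```

Call:
drive_tool(targets="-24 22 14 5 0;-22 24 14 5 0;-20 26 14 5 0;-17 28 14 5 0;-15 29 14 5 0;-12 30 14 5 0;-21 17 10 5 0;-20 19 10 5 0;-18 21 10 5 0;-16 22 10 5 0;0 0 0 0 0")

```text
t: 22.38
position: [0.4978, 0.0376, 0.1804]
eef_rot: [[0.549, -0.032, 0.835], [-0.688, -0.585, 0.43], [0.475, -0.811, -0.343]]
wrist_force: [-0.0, 0.8, -1.9]
grip_width: 0.0628
finger_force: 67.1
```

```bash
python3 st.py; python3 - <<'E'
from h import *
s=r.state(); R=s["eef_rot"]; print(R.round(3))
for a in (60,90,121):
    a=np.radians(a); x=R[:,0]*np.cos(a)+R[:,1]*np.sin(a); print(x.round(3),"lip",(s["position"]+.1*x+.0025*R[:,2]).round(3))
im,d=optics.get_image("top"); P=pts("top",d); P[d==0]=np.nan; cv2.imwrite("pics/top1.png",im[140:340,150:480])
E
```

```text
t 22.38 j [-0.282 -0.383 -1.262 -0.413  0.701 -2.414] r 0.4993 pos [0.4978 0.0376 0.1804] pitch 0.465
[[ 0.549 -0.032  0.835]
 [-0.688 -0.585  0.43 ]
 [ 0.475 -0.811 -0.343]]
[ 0.247 -0.85  -0.465] lip [ 0.525 -0.046  0.133]
[-0.032 -0.585 -0.811] lip [ 0.497 -0.02   0.098]
[-0.31  -0.147 -0.939] lip [0.469 0.024 0.086]
```

View pics/top1.png

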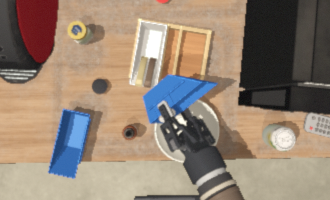

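The top crop shows the tipped bin over the bowl, with syrup, the spare bin and the sugar bin untouched. I'll nudge it toward the bowl centre, then twist the front end down.

```bash
python3 plan.py v36 0 480,45,196,28; python3 - <<'E'
from k3 import *
from bench import r
s=r.state(); path(s["joints"][:5],s["position"],[(.48,.045,.196)],s["eef_rot"][:,2],3)
E
```

```text
4
-2 -4 -4 7.0 0;-2 -3 -4 7.0 0;-3 -3 -4 7.0 0;-3 -3 -4 7.0 0
[0.48  0.045 0.196] [-0.27 -0.49 -1.26 -0.31  0.7 ] err 0.0 dq 0.03
```

Call:
drive_tool(targets="-2 -4 -4 7 0;-2 -3 -4 7 0;-3 -3 -4 7 0;-3 -3 -4 7 0;0 0 0 7 0;0 0 0 7 0;0 0 0 7 0;0 0 0 7 0;0 0 0 7 0;0 0 0 7 0;0 0 0 7 0;0 0 0 7 0;0 0 0 7 0;0 0 0 7 0;0 0 0 7 0;0 0 0 7 0;0 0 0 7 0;0 0 0 2 0;0 0 0 0 0;0 0 0 0 0")

```text
t: 24.1
position: [0.4816, 0.0446, 0.2011]
eef_rot: [[-0.298, -0.457, 0.838], [-0.154, 0.89, 0.43], [-0.942, -0.001, -0.335]]
wrist_force: [0.1, 0.6, -0.8]
grip_width: 0.0626
finger_force: 67.1
```

```bash
python3 st.py; python3 - <<'E'
from h import *
print(r.state()["eef_rot"].round(3))
im,d=optics.get_image("wrist"); im2,d2=optics.get_image("scene"); cv2.imwrite("pics/pour.png",np.hstack([cv2.resize(im,(400,250)),cv2.resize(im2[130:330,230:550],(400,250))]))
E
```

```text
t 24.1 j [-0.274 -0.486 -1.255 -0.316  0.696 -0.303] r 0.4837 pos [0.4816 0.0446 0.2011] pitch 0.452
[[-0.298 -0.457  0.838]
 [-0.154  0.89   0.43 ]
 [-0.942 -0.001 -0.335]]
```

View pics/pour.png

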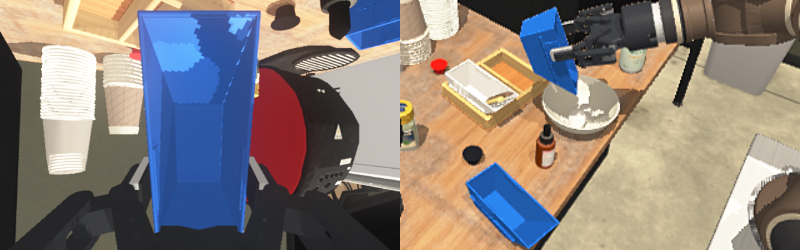

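```bash
python3 - <<'E'
from k3 import *
from h import *
s=r.state(); z=s["eef_rot"][:,2]
path(s["joints"][:5],s["position"],[(.44,.0,.32),(.25,-.28,.32),(.0,-.40,.3),(-.2,-.35,.25),(-.31,-.16,.2)],z,8)
im,d=optics.get_image("top"); h=cv2.cvtColor(im,cv2.COLOR_BGR2HSV); P=pts("top",d); P[d==0]=np.nan
q=P[235:302,300:375].reshape(-1,3); q=q[(q[:,2]>.035)&(q[:,2]<.06)]; print("bowl",cv2.minEnclosingCircle(np.float32(q[:,:2]*1000)),len(q))
E
python3 plan.py v41 0 440,0,320,10 250,-280,320,60 0,-400,300,50 -200,-350,250,30 -310,-160,200
```

```text
[0.44 0.   0.32] [-0.5  -0.69 -1.01  0.25  0.89] err 0.0 dq 0.06
[ 0.25 -0.28  0.32] [-1.51  0.15 -0.38  1.89  1.04] err 0.0 dq 0.08
[ 0.156 -0.325  0.312] [-1.73  0.29 -0.28  2.02  0.87] err 0.0032 dq 0.06
[ 0.125 -0.34   0.31 ] [-1.78  0.32 -0.26  2.02  0.82] err 0.0121 dq 0.05
[ 0.094 -0.355  0.308] [-1.83  0.36 -0.23  2.02  0.78] err 0.0208 dq 0.05
[ 0.062 -0.37   0.305] [-1.88  0.39 -0.2   2.02  0.74] err 0.0294 dq 0.05
[ 0.031 -0.385  0.302] [-1.92  0.43 -0.16  2.02  0.71] err 0.0382 dq 0.04
[ 0.  -0.4  0.3] [-1.96  0.47 -0.13  2.02  0.67] err 0.0471 dq 0.04
[-0.025 -0.394  0.294] [-2.01  0.48 -0.13  2.02  0.63] err 0.049 dq 0.05
[-0.05  -0.388  0.288] [-2.06  0.5  -0.12  2.02  0.59] err 0.0509 dq 0.05
[-0.075 -0.381  0.281] [-2.1   0.52 -0.12  2.02  0.55] err 0.0527 dq 0.04
[-0.1   -0.375  0.275] [-2.15  0.53 -0.11  2.02  0.51] err 0.0545 dq 0.04
[-0.125 -0.369  0.269] [-2.19  0.55 -0.1   2.02  0.47] err 0.0565 dq 0.04
[-0.15  -0.362  0.262] [-2.23  0.57 -0.08  2.02  0.43] err 0.0586 dq 0.04
[-0.175 -0.356  0.256] [-2.27  0.59 -0.07  2.02  0.39] err 0.061 dq 0.04
[-0.2  -0.35 
[... 556 characters left out ...]
 err 0.0372 dq 0.05
[-0.31 -0.16  0.2 ] [-2.67  0.66 -0.08  2.02  0.  ] err 0.0344 dq 0.05
bowl ((451.0544128417969, 9.437785148620605), 74.27642059326172) 370
33
-23 -5 -24 2.5 0;-23 -4 -24 2.5 0;-24 -3 -24 2.5 0;-24 -2 -24 2.5 0;8 -20 -31 6.7 0;5 -20 -31 6.7 0;3 -21 -31 6.7 0;1 -21 -31 6.7 0;-2 -21 -31 6.7 0;-4 -21 -31 6.7 0;-7 -20 -31 6.7 0;-9 -19 -31 6.7 0;-11 -18 -31 6.7 0;6 -13 -32 6.2 0;4 -13 -32 6.2 0;3 -14 -32 6.2 0;1 -14 -32 6.2 0;-0 -14 -32 6.2 0;-2 -14 -32 6.2 0;-3 -14 -32 6.2 0
-5 -13 -32 6.2 0;11 -26 -22 5.0 0;9 -27 -22 5.0 0;7 -27 -22 5.0 0;4 -28 -22 5.0 0;2 -28 -22 5.0 0;-1 -28 -22 5.0 0;11 -36 1 0.0 0;11 -36 1 0.0 0;11 -36 1 0.0 0;11 -36 1 0.0 0;11 -36 1 0.0 0;11 -36 1 0.0 0
```

```bash
python3 - <<'E'
from k3 import *
from h import *
s=r.state(); z=s["eef_rot"][:,2]
for zz in (.16,.2):
  for rr in (.42,.5):
    print(zz,rr); path(s["joints"][:5],s["position"],[(.44,.0,.3),(.25,-.28,.25),(.05,-rr+.02,zz),(-.2,-rr+.1,zz),(-rr*.89+.05,-rr*.45,zz)],z,4)
E
```

```text
0.16 0.42
[0.44 0.   0.3 ] [-0.5  -0.68 -1.05  0.2   0.89] err 0.0 dq 0.12
[ 0.25 -0.28  0.25] [-1.51  0.21 -0.48  1.73  1.04] err 0.0 dq 0.19
[ 0.05 -0.4   0.16] [-1.9   0.61 -0.17  1.9   0.71] err 0.0 dq 0.1
[-0.2  -0.32  0.16] [-2.34  0.72 -0.02  2.02  0.31] err 0.0131 dq 0.1
[-0.231 -0.287  0.16 ] [-2.42  0.72 -0.03  2.02  0.24] err 0.0148 dq 0.07
[-0.262 -0.254  0.16 ] [-2.49  0.72 -0.02  2.02  0.17] err 0.0175 dq 0.07
[-0.293 -0.222  0.16 ] [-2.56  0.73 -0.02  2.02  0.1 ] err 0.0211 dq 0.07
[-0.324 -0.189  0.16 ] [-2.64  0.74 -0.    2.02  0.03] err 0.0255 dq 0.07
0.16 0.5
[0.44 0.   0.3 ] [-0.5  -0.68 -1.05  0.2   0.89] err 0.0 dq 0.12
[ 0.25 -0.28  0.25] [-1.51  0.21 -0.48  1.73  1.04] err 0.0 dq 0.19
[ 0.05 -0.48  0.16] [-1.86  0.73  0.05  1.99  0.75] err 0.0 dq 0.17
[-0.075 -0.44   0.16 ] [-2.07  0.75  0.06  2.02  0.57] err 0.0102 dq 0.1
[-0.138 -0.42   0.16 ] [-2.17  0.76  0.06  2.02  0.48] err 0.0216 dq 0.1
[-0.2  -0.4   0.16] [-2.26  0.78  0.09  2.02  0.4 ] err 0.0345 dq 0.09
[-0.249 -0.356  0.16 ] [-2.36  0.78  0.08  2.02  0.3 ] err 0.0383 dq 0.1
[-0.298 -0.312  0.16 ] [
[... 1010 characters left out ...]
] [-1.51  0.21 -0.48  1.73  1.04] err 0.0 dq 0.19
[ 0.05 -0.48  0.2 ] [-1.86  0.68  0.06  2.02  0.76] err 0.0073 dq 0.15
[-0.012 -0.46   0.2  ] [-1.96  0.68  0.03  2.02  0.67] err 0.0168 dq 0.1
[-0.075 -0.44   0.2  ] [-2.06  0.68  0.03  2.02  0.58] err 0.0272 dq 0.1
[-0.138 -0.42   0.2  ] [-2.16  0.7   0.03  2.02  0.49] err 0.0388 dq 0.1
[-0.2 -0.4  0.2] [-2.26  0.72  0.05  2.02  0.4 ] err 0.0518 dq 0.09
[-0.249 -0.356  0.2  ] [-2.36  0.72  0.04  2.02  0.31] err 0.0558 dq 0.1
[-0.298 -0.312  0.2  ] [-2.45  0.73  0.05  2.02  0.21] err 0.0614 dq 0.1
[-0.346 -0.269  0.2  ] [-2.55  0.74  0.06  2.02  0.12] err 0.0684 dq 0.09
[-0.395 -0.225  0.2  ] [-2.64  0.76  0.09  2.02  0.03] err 0.077 dq 0.09
```

```bash
python3 plan.py v41 0 440,0,300,8 250,-280,250,60 50,-400,160,50 -160,-320,160,30 -300,-175,160
```

```text
31
-25 -7 -29 2.7 0;-25 -6 -29 2.7 0;-25 -5 -29 2.7 0;14 -20 -29 6.7 0;11 -22 -29 6.7 0;9 -23 -29 6.7 0;6 -24 -29 6.7 0;3 -24 -29 6.7 0;0 -24 -29 6.7 0;-3 -24 -29 6.7 0;-5 -24 -29 6.7 0;-8 -23 -29 6.7 0;6 -20 -24 6.2 0;4 -20 -24 6.2 0;1 -20 -24 6.2 0;-1 -20 -24 6.2 0;-3 -20 -24 6.2 0;-5 -20 -24 6.2 0;-7 -19 -24 6.2 0;-9 -18 -24 6.2 0
21 -21 -24 5.0 0;19 -22 -24 5.0 0;17 -24 -24 5.0 0;15 -25 -24 5.0 0;12 -26 -24 5.0 0;10 -27 -24 5.0 0;17 -35 -11 0.0 0;17 -35 -11 0.0 0;17 -35 -11 0.0 0;17 -35 -11 0.0 0;17 -35 -11 0.0 0
```

Call:
drive_tool(targets="-25 -7 -29 2.7 0;-25 -6 -29 2.7 0;-25 -5 -29 2.7 0;14 -20 -29 6.7 0;11 -22 -29 6.7 0;9 -23 -29 6.7 0;6 -24 -29 6.7 0;3 -24 -29 6.7 0;0 -24 -29 6.7 0;-3 -24 -29 6.7 0;-5 -24 -29 6.7 0;-8 -23 -29 6.7 0;6 -20 -24 6.2 0;4 -20 -24 6.2 0;1 -20 -24 6.2 0;-1 -20 -24 6.2 0;-3 -20 -24 6.2 0;-5 -20 -24 6.2 0;-7 -19 -24 6.2 0;-9 -18 -24 6.2 0")

```text
t: 25.92
position: [0.0942, -0.3928, 0.1817]
eef_rot: [[-0.325, 0.453, 0.83], [0.89, -0.149, 0.43], [0.318, 0.879, -0.355]]
wrist_force: [0.2, -0.2, -1.2]
grip_width: 0.0623
finger_force: 67.2
```

```bash
python3 st.py; python3 plan.py v41 0 -160,-320,160,30 -300,-175,160; python3 - <<'E'
from h import *
print(r.state()["eef_rot"][:,2].round(3))
im,d=optics.get_image("top"); P=pts("top",d); P[d==0]=np.nan
c=im[235:305,300:375]; cv2.imwrite("pics/bowl.png",cv2.resize(np.hstack([im[225:315,290:385],im[225:315,190:285]]),None,fx=4,fy=4))
E
```

```text
t 25.92 j [-1.821  0.533 -0.219  1.872  0.772 -0.845] r 0.4039 pos [ 0.0942 -0.3928  0.1817] pitch 2.624
12
20 -21 -25 4.3 0;18 -22 -25 4.3 0;17 -23 -25 4.3 0;15 -25 -25 4.3 0;13 -26 -25 4.3 0;11 -27 -25 4.3 0;9 -27 -25 4.3 0;22 -32 -11 0.0 0;22 -32 -11 0.0 0;22 -32 -11 0.0 0;22 -32 -11 0.0 0;22 -32 -11 0.0 0
[ 0.83   0.43  -0.355]
```

View pics/bowl.png

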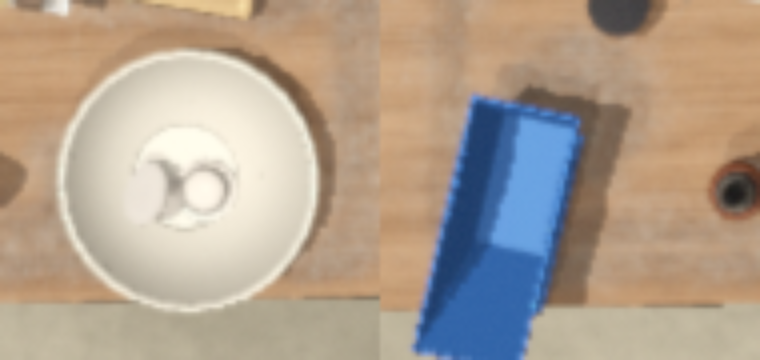

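Both pods lie in the bowl, at crop positions (150,190) and (205,190). The spare bin and syrup are undisturbed. Next is the swing back to level the bin.

Call:
drive_tool(targets="20 -21 -25 4.3 0;18 -22 -25 4.3 0;17 -23 -25 4.3 0;15 -25 -25 4.3 0;13 -26 -25 4.3 0;11 -27 -25 4.3 0;9 -27 -25 4.3 0;22 -32 -11 0 0;22 -32 -11 0 0;22 -32 -11 0 0;22 -32 -11 0 0;22 -32 -11 0 0")

```text
t: 26.97
position: [-0.2935, -0.1689, 0.1482]
eef_rot: [[-0.048, 0.561, 0.826], [0.703, -0.568, 0.427], [0.709, 0.602, -0.367]]
wrist_force: [-1.3, -0.4, -1.6]
grip_width: 0.0627
finger_force: 67.2
```

```bash
python3 st.py; python3 - <<'E'
from h import *
z=r.state()["eef_rot"][:,2]; print(z.round(3),"az",np.degrees(np.arctan2(z[1],z[0])))
E
```

```text
t 26.97 j [-2.639  0.7   -0.046  2.019  0.024 -0.694] r 0.3387 pos [-0.2935 -0.1689  0.1482] pitch 2.765
[ 0.826  0.427 -0.367] az 27.313200094753068
```

```bash
python3 - <<'E'
from sim import *
d=np.loadtxt("log.txt")[-1][1:4]
def go(d,ang,n,pr):
    q=d
    for i in range(n):
        pt=F(q)[2]; v=40*np.array([np.cos(ang),np.sin(ang)])
        q=step(q,v@[np.cos(pt),-np.sin(pt)],v@[np.sin(pt),np.cos(pt)],.57)
        if (i+1)%10==0: print(round(np.degrees(ang)),i+1,q.round(2),F(q).round(3))
for a in (90,70,110,50,130,30): go(d,np.radians(a),40,1)
print("tool -z"); run(d,[(10,-40,0)]*4,.57,True)
E
```

```text
90 10 [ 0.27 -0.28  2.02] [0.241 0.274 2.569]
90 20 [ 0.05 -0.32  2.02] [0.193 0.314 2.383]
90 30 [-0.07 -0.23  2.02] [0.2   0.35  2.183]
90 40 [-0.13 -0.05  2.02] [0.235 0.407 1.945]
70 10 [ 0.43 -0.07  2.02] [0.34  0.25  2.518]
70 20 [0.29 0.06 2.02] [0.366 0.315 2.252]
70 30 [0.23 0.3  2.02] [0.425 0.393 1.959]
70 40 [0.24 0.62 2.02] [0.497 0.492 1.644]
110 10 [ 0.14 -0.48  2.02] [0.147 0.284 2.634]
110 20 [-0.14 -0.69  2.02] [0.024 0.288 2.568]
110 30 [-0.25 -0.79  2.02] [-0.031  0.278  2.564]
110 40 [-0.28 -0.86  2.02] [-0.061  0.27   2.597]
50 10 [0.6  0.13 2.02] [0.434 0.206 2.49 ]
50 20 [0.58 0.41 2.02] [0.527 0.264 2.187]
50 30 [0.61 0.76 2.02] [0.63  0.339 1.867]
50 40 [0.68 1.15 2.02] [0.721 0.423 1.545]
130 10 [ 0.04 -0.64  2.02] [0.069 0.286 2.7  ]
130 20 [-0.3  -1.03  2.02] [-0.128  0.261  2.745]
130 30 [-0.39 -1.27  2.02] [-0.232  0.248  2.902]
130 40 [-0.29 -1.27  2.02] [-0.219  0.273  3.004]
30 10 [0.79 0.33 2.02] [0.513 0.141 2.487]
30 20 [0.88 0.73 2.02] [0.654 0.157 2.174]
30 30 [0.99 1.16 2.02] [0.777 0.195 1.853]
30 40 [1.01 1.35 1.89] [0.869 0.243 1.546]
tool -z
(10, -40, 0) [0.8   0.334 2.02 ] [0.516 0.138 2.487]
(10, -40, 0) [0.726 0.576 2.02 ] [0.597 0.219 2.169]
(10, -40, 0) [0.554 0.723 2.02 ] [0.61  0.359 1.851]
(10, -40, 0) [0.327 0.807 2.02 ] [0.556 0.516 1.541]
```

Call:
drive_tool(targets="20 17 -30 0 0;20 17 -30 0 0;20 17 -30 0 0;20 17 -30 0 0;20 17 -30 0 0;20 17 -30 0 0;20 17 -30 0 0;20 17 -30 0 0;20 17 -30 0 0;20 17 -30 0 0;14 12 -36 0 0;14 12 -36 0 0;14 12 -36 0 0;14 12 -36 0 0;14 12 -36 0 0;14 12 -36 0 0;14 12 -36 0 0;14 12 -36 0 0;14 12 -36 0 0;14 12 -36 0 0")

```text
t: 28.63
position: [-0.2926, -0.1681, 0.2929]
eef_rot: [[0.221, 0.775, 0.592], [0.838, -0.461, 0.291], [0.498, 0.432, -0.752]]
wrist_force: [-0.5, 0.8, -1.3]
grip_width: 0.0627
finger_force: 67.1
```

```bash
python3 st.py; python3 - <<'E'
from h import *
z=r.state()["eef_rot"][:,2]; print(z.round(3),"az",np.degrees(np.arctan2(z[1],z[0])))
E
```

```text
t 28.63 j [-2.643  0.299  0.03   2.021  0.028 -0.682] r 0.3374 pos [-0.2926 -0.1681  0.2929] pitch 2.29
[ 0.592  0.291 -0.752] az 26.166962730016287
```

Call:
drive_tool(targets="7 6 -39 0 0;7 6 -39 0 0;7 6 -39 0 0;7 6 -39 0 0;7 6 -39 0 0;7 6 -39 0 0;7 6 -39 0 0;7 6 -39 0 0;4 3 -40 0 0;4 3 -40 0 0;2 1 -40 0 0;2 1 -40 0 0;0 0 -40 0 0;0 0 -40 0 0;0 0 -40 0 0;-3 -3 -40 0 0;-3 -3 -40 0 0;-3 -3 -40 0 0;-3 -3 -40 0 0;-3 -3 -40 0 0")

```text
t: 30.3
position: [-0.4163, -0.221, 0.4534]
eef_rot: [[0.389, 0.91, 0.147], [0.915, -0.399, 0.05], [0.105, 0.115, -0.988]]
wrist_force: [0.5, -0.7, -1.2]
grip_width: 0.0628
finger_force: 67.1
```

```bash
python3 st.py; python3 - <<'E'
from h import *
z=r.state()["eef_rot"]; print(z.round(3),"az",np.degrees(np.arctan2(z[1,2],z[0,2])))
E
```

```text
t 30.3 j [-2.666  0.241  0.537  2.021  0.022 -0.69 ] r 0.4713 pos [-0.4163 -0.221   0.4534] pitch 1.725
[[ 0.389  0.91   0.147]
 [ 0.915 -0.399  0.05 ]
 [ 0.105  0.115 -0.988]] az 18.90661683431238
```

Call:
drive_tool(targets="15 -18 -5 0 0;0 0 -40 0 0;0 0 -40 0 0;0 0 -40 0 0;0 0 -40 0 0;0 0 -40 0 0;0 0 0 0 0")

```text
t: 30.88
position: [-0.4161, -0.1939, 0.5201]
eef_rot: [[0.397, 0.918, 0.0], [0.918, -0.397, -0.017], [-0.016, 0.007, -1.0]]
wrist_force: [-0.2, -0.1, -0.6]
grip_width: 0.0625
finger_force: 67.1
```

```bash
python3 st.py; python3 - <<'E'
from h import *
z=r.state()["eef_rot"]; print(z.round(4))
E
```

```text
t 30.88 j [-2.715  0.163  0.621  2.021  0.016 -0.736] r 0.4591 pos [-0.4161 -0.1939  0.5201] pitch 1.564
[[ 0.397   0.9178  0.    ]
 [ 0.9177 -0.3969 -0.0172]
 [-0.0158  0.0069 -0.9999]]
```

```bash
python3 plan.py v41 0 -300,-310,460 -130,-410,400 180,-390,400,-50 370,0,400,-50 290,300,400 0,400,400
```

```text
46
-12 30 12 0.0 0;-12 30 12 0.0 0;-12 30 12 0.0 0;-12 30 12 0.0 0;-12 30 12 0.0 0;-4 33 10 0.0 0;-4 33 10 0.0 0;-4 33 10 0.0 0;-4 33 10 0.0 0;-4 33 10 0.0 0;-4 33 10 0.0 0;18 35 -0 -6.2 0;14 36 -0 -6.2 0;10 38 -0 -6.2 0;6 38 -0 -6.2 0;1 39 -0 -6.2 0;-3 39 -0 -6.2 0;-7 38 -0 -6.2 0;-11 37 -0 -6.2 0;24 31 -1 -4.5 0
21 33 -1 -4.5 0;19 35 -1 -4.5 0;16 36 -1 -4.5 0;13 37 -1 -4.5 0;10 38 -1 -4.5 0;7 39 -1 -4.5 0;4 39 -1 -4.5 0;1 39 -1 -4.5 0;-2 39 -1 -4.5 0;-6 39 -1 -4.5 0;18 34 -1 0.0 0;18 34 -1 0.0 0;18 34 -1 0.0 0;18 34 -1 0.0 0;18 34 -1 0.0 0;18 34 -1 0.0 0;18 34 -1 0.0 0;18 34 -1 0.0 0;38 4 -0 0.0 0;38 4 -0 0.0 0
38 4 -0 0.0 0;38 4 -0 0.0 0;38 4 -0 0.0 0;38 4 -0 0.0 0;38 4 -0 0.0 0;38 4 -0 0.0 0
```

Call:
drive_tool(targets="-12 30 12 0 0;-12 30 12 0 0;-12 30 12 0 0;-12 30 12 0 0;-12 30 12 0 0;-4 33 10 0 0;-4 33 10 0 0;-4 33 10 0 0;-4 33 10 0 0;-4 33 10 0 0;-4 33 10 0 0;18 35 0 -6.2 0;14 36 0 -6.2 0;10 38 0 -6.2 0;6 38 0 -6.2 0;1 39 0 -6.2 0;-3 39 0 -6.2 0;-7 38 0 -6.2 0;-11 37 0 -6.2 0")

```text
t: 32.47
position: [0.1817, -0.3909, 0.4035]
eef_rot: [[-0.447, 0.895, 0.009], [0.895, 0.447, -0.013], [-0.016, 0.002, -1.0]]
wrist_force: [0.9, -0.7, -0.3]
grip_width: 0.0625
finger_force: 67.1
```

```bash
python3 st.py; python3 plan.py v41 0 370,0,400,-50 290,300,400 0,400,400
```

```text
t 32.47 j [-1.137 -0.018  0.135  1.708  0.003 -0.029] r 0.4311 pos [ 0.1817 -0.3909  0.4035] pitch 1.555
27
24 31 0 -4.5 0;22 33 0 -4.5 0;19 35 0 -4.5 0;16 36 0 -4.5 0;13 37 0 -4.5 0;10 38 0 -4.5 0;7 39 0 -4.5 0;4 39 0 -4.5 0;1 39 0 -4.5 0;-2 39 0 -4.5 0;-5 39 0 -4.5 0;18 34 -1 0.0 0;18 34 -1 0.0 0;18 34 -1 0.0 0;18 34 -1 0.0 0;18 34 -1 0.0 0;18 34 -1 0.0 0;18 34 -1 0.0 0;18 34 -1 0.0 0;38 4 -0 0.0 0
38 4 -0 0.0 0;38 4 -0 0.0 0;38 4 -0 0.0 0;38 4 -0 0.0 0;38 4 -0 0.0 0;38 4 -0 0.0 0;38 4 -0 0.0 0
```

```bash
python3 plan.py v41 0 350,-20,380,-50 430,179,250
```

```text
17
26 32 2 -5.0 0;23 34 2 -5.0 0;20 36 2 -5.0 0;17 37 2 -5.0 0;13 39 2 -5.0 0;10 40 2 -5.0 0;6 40 2 -5.0 0;3 41 2 -5.0 0;-1 41 2 -5.0 0;-4 41 2 -5.0 0;-4 31 18 0.0 0;-4 31 18 0.0 0;-4 31 18 0.0 0;-4 31 18 0.0 0;-4 31 18 0.0 0;-4 31 18 0.0 0;-4 31 18 0.0 0
```

Call:
drive_tool(targets="26 32 2 -5 0;23 34 2 -5 0;20 36 2 -5 0;17 37 2 -5 0;13 39 2 -5 0;10 40 2 -5 0;6 40 2 -5 0;3 41 2 -5 0;-1 41 2 -5 0;-4 41 2 -5 0;-4 31 18 0 0;-4 31 18 0 0;-4 31 18 0 0;-4 31 18 0 0;-4 31 18 0 0;-4 31 18 0 0;-4 31 18 0 0;0 0 0 0 0;0 0 0 0 0")

```text
t: 34.05
position: [0.4313, 0.1836, 0.2503]
eef_rot: [[-0.972, 0.236, 0.005], [0.236, 0.972, -0.015], [-0.009, -0.013, -1.0]]
wrist_force: [-0.3, -0.1, -0.3]
grip_width: 0.0628
finger_force: 67.1
```

```bash
python3 st.py; cat > meas.py <<'E'
from h import *
s=r.state(); R=s["eef_rot"]; print(R.round(4)); T=wristT(s); im,d=optics.get_image("wrist"); cv2.imwrite("pics/w5.png",im)
P=pts("wrist",d,T); P[d==0]=np.nan; z=P[...,2]; b=blue(im,25)>0
spare=b&(z>.052)&(z<.067); 
def rect(m,nm):
    n,l,st,c=cv2.connectedComponentsWithStats(cv2.dilate(m.astype(np.uint8),np.ones((5,5))))
    k=1+np.argmax(st[1:,4]); q=P[m&(l==k)]; A=cv2.minAreaRect(np.float32(q[:,:2]*1000)); B=cv2.boxPoints(A)
    print(nm,len(q),"z",np.percentile(q[:,2],[5,50,95]).round(4),"c",np.round(A[0],1),"size",np.round(A[1],1),"ang",round(A[2],2)); return A
rect(spare,"spare")
q=P[b&(z>.13)]; q=(q-s["position"])@R; m=(q[:,2]<.012)&(q[:,2]>-.01)
A=cv2.minAreaRect(np.float32(q[m][:,:2]*1000)); print("held rim in tool mm: c",np.round(A[0],1),"size",np.round(A[1],1),"ang",round(A[2],2),"z",np.percentile(q[m][:,2],[5,50]).round(4))
E
python3 meas.py
```

```text
t 34.05 j [ 0.411  0.02  -0.167  1.385 -0.016  0.65 ] r 0.4688 pos [0.4313 0.1836 0.2503] pitch 1.572
[[-0.9717  0.236   0.0052]
 [ 0.2359  0.9717 -0.0148]
 [-0.0085 -0.0131 -0.9999]]
spare 1872 z [0.0528 0.0589 0.0619] c [427.  286.4] size [ 43.6 147.1] ang 76.32
held rim in tool mm: c [26.6 -0.3] size [ 65.4 146.2] ang 89.82 z [0.0002 0.0036]
```

View pics/w5.png

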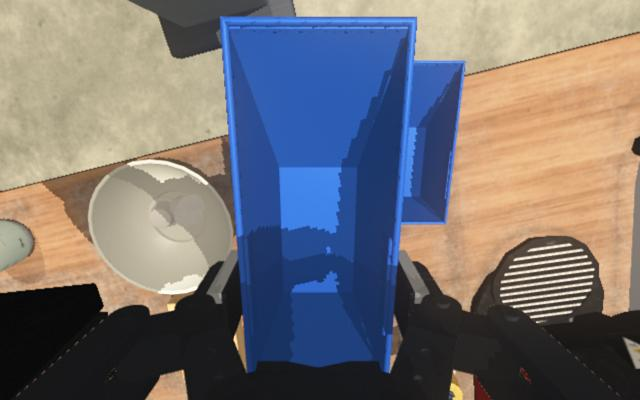

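Call:
drive_tool(targets="0 -23 0 0 0;0 -23 0 0 0;0 0 0 0 0;0 0 0 0 0")

```text
t: 34.43
position: [0.421, 0.1365, 0.2541]
eef_rot: [[-0.97, 0.242, 0.011], [0.242, 0.97, -0.012], [-0.014, -0.009, -1.0]]
wrist_force: [-0.1, 0.9, -1.1]
grip_width: 0.0626
finger_force: 67.1
```

```bash
python3 meas.py; python3 st.py; cat > m2.py <<'E'
from h import *
im,d=optics.get_image("top"); P=pts("top",d); P[d==0]=np.nan; b=blue(im,40)>0; z=P[...,2]; m=b&(z>.05)&(z<.068)&(P[...,1]>.2)
A=cv2.minAreaRect(np.float32(P[m][:,:2]*1000)); print("top spare",np.round(A[0],1),np.round(A[1],1),A[2])
E
python3 m2.py
```

```text
[[-0.9703  0.2419  0.011 ]
 [ 0.2417  0.9703 -0.0123]
 [-0.0137 -0.0093 -0.9999]]
spare 3259 z [0.0528 0.0591 0.0619] c [424.3 276.4] size [ 64.4 147.8] ang 76.17
held rim in tool mm: c [26.5 -0.2] size [ 65.4 146.1] ang 89.94 z [0.0002 0.0036]
t 34.48 j [ 0.324 -0.034 -0.213  1.385 -0.015  0.567] r 0.443 pos [0.4212 0.1371 0.2539] pitch 1.564
top spare [435.5 275. ] [ 63.4 128.9] 76.33390808105469
```

```bash
python3 plan.py v38 0 443,272,200 443,272,135; python3 - <<'E'
from h import *
s=r.state();print(np.degrees(np.arctan2(s["eef_rot"][1,0],s["eef_rot"][0,0])))
E
```

```text
6
3 34 13 0.0 0;3 34 13 0.0 0;3 34 13 0.0 0;3 34 13 0.0 0;0 0 32 0.0 0;0 0 32 0.0 0
166.1061704466968
```

Call:
drive_tool(targets="3 34 13 0 0;3 34 13 0 0;3 34 13 0 0;3 34 13 0 0;0 0 25 0 0;0 0 25 0 0;0 0 12 0 0;0 0 0 0 0;0 0 0 0 0")

```text
t: 35.28
position: [0.4427, 0.2715, 0.1369]
eef_rot: [[-0.971, 0.238, 0.008], [0.238, 0.971, -0.014], [-0.011, -0.011, -1.0]]
wrist_force: [0.8, 0.5, -0.9]
grip_width: 0.0628
finger_force: 67.1
```

```bash
python3 - <<'E'
from h import *
s=r.state();R=s["eef_rot"]; print(s["t"],s["position"].round(4),s["wrist_force"].round(2)); print(R.round(4))
# bin rim centre and underside centre of rim-line error relative to spare target
rim=s["position"]+R@[.0265,-.0002,.0025]; und=s["position"]+R@[.0005,-.0002,.0625]
h=np.radians(-13.85); X=np.array([np.cos(h),np.sin(h)]);Y=np.array([-np.sin(h),np.cos(h)]); c=np.array([.4245,.2768])
o=c+.026*X
print("rim err x,y mm",((rim[:2]-c)@X*1000).round(1),((rim[:2]-c)@Y*1000).round(1),"underside err",((und[:2]-o)@X*1000).round(1),((und[:2]-o)@Y*1000).round(1),"z",und[2].round(4))
E
```

```text
35.2833 [0.4427 0.2715 0.1369] [ 0.82  0.54 -0.89]
[[-0.9711  0.2384  0.0077]
 [ 0.2383  0.9711 -0.0136]
 [-0.0108 -0.0114 -0.9999]]
rim err x,y mm -7.5 -1.0 underside err -6.9 -1.7 z 0.0744
```

Call:
drive_tool(targets="0 1 8 0 0;0 0.3 8 0 0;0 0 6 0 0;0 0 5 0 0;0 0 4 0 0;0 0 3 0 0;0 0 0 0 0")

```text
t: 35.87
position: [0.4435, 0.2719, 0.1025]
eef_rot: [[-0.971, 0.239, 0.008], [0.239, 0.971, -0.013], [-0.011, -0.011, -1.0]]
wrist_force: [-1.0, 0.1, -1.1]
grip_width: 0.0629
finger_force: 67.1
```

```bash
cat > err.py <<'E'
from h import *
s=r.state();R=s["eef_rot"]; print(s["t"],s["position"].round(4),s["wrist_force"].round(2),s["moment"].round(2))
rim=s["position"]+R@[.0265,-.0002,.0025]; und=s["position"]+R@[.0005,-.0002,.0625]
h=np.radians(-13.85); X=np.array([np.cos(h),np.sin(h)]);Y=np.array([-np.sin(h),np.cos(h)]); c=np.array([.4245,.2768]); o=c+.026*X
print("rim err",((rim[:2]-c)@X*1000).round(1),((rim[:2]-c)@Y*1000).round(1),"und",((und[:2]-o)@X*1000).round(1),((und[:2]-o)@Y*1000).round(1),"z",und[2].round(4))
E
python3 err.py
```

```text
35.8667 [0.4435 0.2719 0.1025] [-1.03  0.12 -1.08] [ 0.08  0.07 -0.05]
rim err -6.9 -0.4 und -6.2 -1.1 z 0.04
```

Call:
drive_tool(targets="0 0.5 3 0 0;0 0 3 0 0;0 0 2 0 0;0 0 0 0 0")

```text
t: 36.2
position: [0.4437, 0.2724, 0.0947]
eef_rot: [[-0.971, 0.239, 0.008], [0.239, 0.971, -0.013], [-0.011, -0.011, -1.0]]
wrist_force: [-0.6, -0.3, -0.4]
grip_width: 0.0623
finger_force: 67.1
```

Call:
drive_tool(targets="0 0 1.5 0 0;0 0 1.5 0 0;0 0 0 0 0")

```text
t: 36.45
position: [0.4438, 0.2725, 0.0919]
eef_rot: [[-0.971, 0.239, 0.009], [0.239, 0.971, -0.013], [-0.012, -0.011, -1.0]]
wrist_force: [-0.7, -1.1, -0.7]
grip_width: 0.0624
finger_force: 67.1
```

```bash
python3 err.py
```

```text
36.45 [0.4438 0.2725 0.0919] [-0.71 -1.12 -0.73] [ 0.1  -0.03 -0.01]
rim err -6.7 0.2 und -6.0 -0.4 z 0.0294
```

Call:
drive_tool(targets="0 0 1 0 0;0 0 1 0 0;0 0 0 0 0")

```text
t: 36.7
position: [0.4439, 0.2724, 0.09]
eef_rot: [[-0.971, 0.239, 0.009], [0.239, 0.971, -0.013], [-0.012, -0.011, -1.0]]
wrist_force: [0.7, 0.2, -0.5]
grip_width: 0.0625
finger_force: 67.1
```

Call:
drive_tool(targets="0 0 0.7 0 0;0 0 0.7 0 0;0 0 0 0 0")

```text
t: 36.95
position: [0.444, 0.2724, 0.089]
eef_rot: [[-0.971, 0.239, 0.009], [0.239, 0.971, -0.013], [-0.012, -0.01, -1.0]]
wrist_force: [-0.4, 0.3, 1.6]
grip_width: 0.0626
finger_force: 67.6
```

```bash
python3 err.py
```

```text
36.95 [0.444  0.2724 0.089 ] [-0.45  0.33  1.6 ] [-0.04  0.05 -0.01]
rim err -6.5 0.2 und -5.8 -0.4 z 0.0265
```

Call:
drive_tool(targets="0 0 0 0 0.75;0 0 0 0 0.8;0 0 0 0 0.9;0 0 0 0 1;0 0 0 0 1;0 0 0 0 1")

```text
t: 37.45
position: [0.4439, 0.2724, 0.0887]
eef_rot: [[-0.971, 0.239, 0.009], [0.239, 0.971, -0.013], [-0.012, -0.011, -1.0]]
wrist_force: [-0.6, 0.8, 0.2]
grip_width: 0.0851
finger_force: 0.0
```

Call:
drive_tool(targets="0 0 -4 0 1;0 0 -8 0 1;0 0 -15 0 1;0 0 -25 0 1;0 0 -30 0 1;0 0 -30 0 1;0 0 -30 0 1;0 0 -30 0 1;0 0 0 0 1;0 0 0 0 1")

```text
t: 38.28
position: [0.4432, 0.2752, 0.2634]
eef_rot: [[-0.971, 0.239, 0.013], [0.239, 0.971, -0.01], [-0.015, -0.007, -1.0]]
wrist_force: [0.0, -0.8, -0.9]
grip_width: 0.0852
finger_force: 0.0
```

```bash
python3 st.py; python3 - <<'E'
from h import *
s=r.state(); T=wristT(s); im,d=optics.get_image("wrist"); cv2.imwrite("pics/end.png",im)
P=pts("wrist",d,T); P[d==0]=np.nan; z=P[...,2]; b=blue(im,25)>0
for lo,hi in ((.076,.095),(.053,.064)):
    q=P[b&(z>lo)&(z<hi)]
    A=cv2.minAreaRect(np.float32(q[:,:2]*1000)); print(lo,len(q),np.percentile(q[:,2],[5,50,95,99]).round(4),np.round(A[0],1),np.round(A[1],1),round(A[2],2))
E
```

```text
t 38.28 j [ 0.564  0.115 -0.036  1.414 -0.016  0.805] r 0.5217 pos [0.4432 0.2752 0.2634] pitch 1.565
0.076 3465 [0.077  0.0853 0.0889 0.0896] [419.3 276.8] [ 63.  148.1] 76.16
0.053 1472 [0.0536 0.0588 0.0635 0.0639] [428.8 274.2] [ 52.1 118.9] 76.11
```

View pics/end.png

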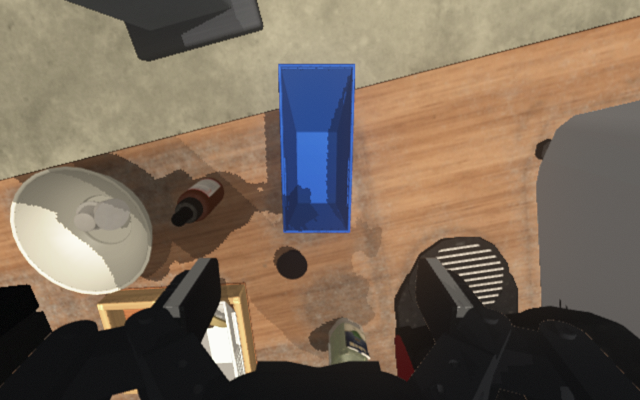

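The emptied bin's rim is now at about 86 mm, so it is seated 26 mm up, and it is aligned to 0.1°. Both pods are in the bowl and the arm is clear. Handing in.

```bash
python3 -c "
from h import *
print(r.close_job())"
```

```text
the job is handed in; nothing more can be done
None
```

The job was handed in at about 38 s of the 58 s allowed: both pods are in the bowl, and the emptied creamer bin is nested in the spare bin facing the same way, with the gripper released and clear; the verdict was not shown.

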